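# Put the stray carving gouges and rasp blade away and shut the case

## Task

Sort the three stray tools back into their homes: lay each of the two small carving gouges flat in the wooden case, the same way round as the one already there, its shank down in a free notch of its own in the rack, and lay the bare rasp blade flat in an empty slot of the slotted blade tray. Then close the case's lid fully, without slamming it. Leave the other tools on the bench where they lie.

Things in the scene. Friction and masses are not known exactly. Their poses are not given: they have to be found in the camera images.
- carving_case: open wooden carving-tool case, fixed flat on the bench, base 198 x 270 x 30 mm, walls 7 mm thick, inner floor at z = 6 mm, x = -93 to 95, y = -128 to 128. Origin: centre of its underside; x axis points to the hinge side, y axis from the handles' end to the blades' end. A gouge put away lies flat along y, handle towards -y; its origin is then at y = -30 to 0 mm (aim at -14), z = 6 mm
- rack (a point): middle of the case's notched rack, at case x = 0, y = 30, z = 6 mm (floor). The rack runs across the case, y = 24 to 36 mm, top at z = 14.5 mm, with six notches 12 mm wide, open above and down to the floor, at x = -73, -44, -14, +15, +44, +74 mm. A fixed gouge lies in the one at +74; those at -44 and +15 leave finger room on both sides
- carving_case_lid (a joint): hinge angle of the case's lid, rad: 0 fully closed; starts at about 2, leaning back open. The hinge is stiff: the lid stays where it is left and must be pushed all the way (about 3 N at its free edge)
- lid_hinge (a point): middle of the lid's hinge line, which runs along the case's y axis at case x = 103, z = 30 mm
- lid_edge (a point): middle of the lid's free edge, on the outside of its rim wall, 203 mm from the hinge line. The lid is a shallow tray 202 x 270 x 31 mm; when closed this point lies at case x = -100, z = 46 mm, and the lid's flat outer face is its top, at z = 59 mm (rim 61 mm)
- gouge_a: small carving gouge, pale wooden handle, 19 x 185 x 15 mm. Origin: mid-length on its underside; y axis along the tool to the cutting edge: handle y = -92 to +10 mm (17 mm wide, 14 mm high at y = -30, the centre of mass: grip there), shank 11 mm wide at y = 13 tapering to 6 mm at y = 40, blade 6 mm wide to y = +92
- gouge_a_neck (a point): point on gouge_a's shank, at y = +38, z = +5 mm of its frame
- gouge_b: small carving gouge, pale wooden handle, 19 x 185 x 15 mm. Origin: mid-length on its underside; y axis along the tool to the cutting edge: handle y = -92 to +10 mm (17 mm wide, 14 mm high at y = -30, the centre of mass: grip there), shank 11 mm wide at y = 13 tapering to 6 mm at y = 40, blade 6 mm wide to y = +92; same as gouge_a
- gouge_b_neck (a point): point on gouge_b's shank, at y = +38, z = +5 mm of its frame
- rasp_blade: bare grey steel rasp blade without a handle, 20 x 157 x 9 mm, 0.1 kg. Origin: middle of its length, on its underside; y axis along it, narrow tang at -y (centre of mass at y = +6 mm)
- blade_tray: flat wooden tray for rasp blades, fixed, 192 x 107 x 8 mm. Origin: centre of its underside; floor top at z = 2 mm; three slots along its x axis, divided by two strips 2 mm wide, 6 mm high, at y = -16 and +16 mm, closed by end strips at x = -91 (6 mm high) and +86 mm (8 mm high). A fixed blade lies in the -y slot; the middle and +y slots are empty
- tray_slot (a point): middle of the floor of the tray's empty +y slot (tray x = -2.5, y = 34, z = 2 mm): 175 mm long between the end strips, from y = 17 to the open side at 54 mm; it has the most finger room
- bench_chisel: black-handled bench chisel, 35 x 199 x 30 mm; a bystander to leave alone
- needle_file: thin needle file with a small wooden block on each end, 10 x 153 x 10 mm; a bystander to leave alone

How it is judged (in metres and radians):
At the end, for the whole second after the job is handed in: Both gouges flat in the case within 0.15 rad, handles to its -y side, each shank in a notch (shank point under 14.5 mm above the case's underside); blade flat in an empty tray slot (within 0.12 rad, tilt under 0.06), between its end strips; lid shut within 0.04 rad; all at rest (x of gouge_a in the frame of carving_case between -0.09 and 0.09 m and y of each of gouge_a, gouge_b in the frame of carving_case below 0.012 m and y of each of gouge_a_neck, gouge_b_neck in the frame of carving_case above 0.001 m and z of each of gouge_a_neck, gouge_b_neck in the frame of carving_case below 0.0145 m and angle between the y axis of each of gouge_a, gouge_b and the y axis of carving_case, either way round below 0.15 rad and linear speed of each of gouge_a, gouge_b, rasp_blade below 0.02 m/s and x of gouge_b in the frame of carving_case between -0.09 and 0.09 m and x of rasp_blade in the frame of blade_tray between -0.014 and 0.012 m and y of rasp_blade in the frame of blade_tray between -0.007 and 0.046 m and z of rasp_blade in the frame of blade_tray below 0.0045 m and angle between rasp_blade's own z axis and vertical below 0.06 rad and angle between the y axis of rasp_blade and the x axis of blade_tray, either way round below 0.12 rad and value of joint carving_case_lid below 0.04 rad); the robot touches nothing.
It fails at once if the bench chisel is moved by more than 30 mm (distance of bench_chisel from where it was at the start of the episode above 0.03 m).
It fails at once if the needle file is moved by more than 30 mm (distance of needle_file from where it was at the start of the episode above 0.03 m).
It fails at once if the lid is slammed (closes faster than 3 rad/s) (velocity of joint carving_case_lid below -3 rad/s).
It also fails if it takes over 72 s, if anything falls off the work surface, if the arm or the gripper's body presses on something with over 40 N, if the wrist force passes 120 N, or if a joint passes its speed limit or range.

## Robot

A 7-joint arm with a two-finger parallel gripper is mounted at the origin on a cart in front of the work surface, level with it; the furniture and walls round the work are solid. World frame = base frame: x ahead of the robot, y to its left, z up, the work surface at z = 0. Lengths are in m, angles in degrees, forces in N, time in s.
With the tool pointing down it reaches from about 0.425 to 0.875 m from the base axis. Payload 9.9 kg.
Tool frame: the origin (TCP) lies on the front face of the gripper's body, between the roots of the fingers; the fingertips stand 73 mm ahead of it and the grasp point (between the pads) lies 54 mm ahead of it; z points along the fingers, y is the line along which they close (so a half turn about z gives the same grasp; the last joint's range is limited). The gripper opens to 85 mm and grips with 20 to 120 N. Pads are 22 mm wide; open, the fingers measure 114 mm over their backs; the gripper's body (76 mm by 85 mm) begins 54 mm behind the grasp point. The pads swing forward as they close: fully open they stand 13 mm farther back than shut.
Start: joints at [66.704, 32.985, 1.427, 82.34, -0.859, 64.687, -3.237], TCP at [0.214, -0.64, 0.304] pointing down, gripper open.
Joint ranges: [-157.87, 157.87], [-19.46, 123.44], [-87.15, 90], [11.01, 140.99], [-62.26, 242.26], [9.8, 113.94], [-161.44, 161.44]. Speed limits (degrees/s): [127.2, 127.2, 172.46, 172.46, 180, 180, 180].

## Interface

Orientations are given as a 3x3 rotation matrix whose columns are the frame's x, y, z axes.
In Python, from station import bot, imaging gives the robot as it stands. The module is installed in compiled form; this text tells all that it offers.
- The arm moves only by the shell command python3 -m inch 'ROWS' [OPENING] [FORCE]. ROWS is JSON, a list of rows, each an object with "offset": the shift along the tool's x, y, z in units of 12 cm (1.0 is 12 cm), a list of three; "turn": the turn about the tool's z in units of 45 degrees (1.0 is 45 degrees). In form: [{"offset": [x, y, z], "turn": turn}, ...]. A call has exactly 8 rows; each row is the pose to reach, as a shift and turn from the pose commanded when the call began, along the tool's axes at that moment; what a row does not reach only later rows make up. A row lasts 1/8 s, in which the tool goes at most 62.5 mm and 10.7 degrees, less where a joint would pass 70% of its speed; a pose out of reach is approached as far as the arm can. A call with a number of a shift or a turn outside -1 to 1 is refused whole. A call with a gripper value outside its range is refused whole. OPENING is the opening, from -1 (shut) to 1 (fully open), set as the call begins (- or left out, the last holds). The fingers move at their own pace and stop on an object; FORCE is the grip in N (left out, the last holds). Time passes only in rows, so rows that repeat a pose let the fingers close, or fill a call up. It gives the time, the measured TCP pose, the force, the opening and the grip force at its end, in the units of the state.
- bot.sense(): the state, without advancing time (a new reading comes with each control period).
- imaging.snapshot(name): name is "scene" or "top" or "wrist"; returns the picture (420x560x3 uint8, red, green, blue); there is no depth.
- imaging.calibration(name): a dict with "fx", "fy", "cx", "cy" (pixels), "R" (3x3) and "t" (3): a world point X has camera coordinates R X + t. Camera axes: x right, y down, z forward; pixel columns grow to the right and rows downward; lengths in m; the calibration is good to about 2 mm. The wrist camera is an equidistant fisheye: a pixel r from the principal point sees the ray r / f radians off the axis. A picture is of the moment at which its call begins: read the wrist's pose just before it. calibration takes no time and is no camera call; for the wrist camera it gives the pose at the moment of the call.
- bot.close_job(): hands the job in; it is judged then, once.
The state is a dict: "time": time; "q": joint angles; "qd": joint speeds; "joint_efforts": joint torques, N m; "eef_pos": TCP position; "tool_rot": TCP orientation; "ft_force": force on the tool from outside, world axes, zero at the start; "moment": the same for the moment, N m; "grip_width": finger opening in m; "grasp_force": force on a finger pad.
Only numpy, scipy, OpenCV 4.12 (cv2) and the standard library are available. Lean on these libraries where they do the work, as an engineer would, in place of code of your own. Each camera call takes 0.05 s, during which the arm holds its last target. There are 200 camera calls.

## Working session

There is one attempt and no reset: what is moved stays moved. The work goes in short steps, Python scripts to look and compute and a shell command to move; the robot and the scene stay as the last step left them, time stands still between calls to the robot, and variables do not carry over. Pictures are saved under pics/ and viewed, at most 10 in all, crops included, and the job is handed in when it is done.

```bash
mkdir -p pics
python3 - <<'E'
from station import bot, imaging
import cv2,numpy as np
for n in ("scene","top"):
    cv2.imwrite(f"pics/{n}0.png",cv2.cvtColor(imaging.snapshot(n),cv2.COLOR_RGB2BGR)); c=imaging.calibration(n)
    print(n,c)
s=bot.sense();print(s['time'],s['eef_pos'],np.round(s['tool_rot'],3).tolist(),s['grip_width'])
E
```

```text
scene {'fx': 456.94066823696085, 'fy': 456.94066823696085, 'cx': 282.7262595760016, 'cy': 213.5567011930987, 'R': array([[ 6.19137860e-01, -7.85282312e-01, -1.43499240e-05],
       [-3.45540914e-01, -2.72417413e-01, -8.97992333e-01],
       [ 7.05173586e-01,  5.55986010e-01, -4.40011103e-01]]), 't': array([-0.41882697,  0.17230807,  0.66454829])}
top {'fx': 405.45903069916864, 'fy': 405.45903069916864, 'cx': 269.31542853374174, 'cy': 215.0711177530959, 'R': array([[-0.00849054, -0.99979133, -0.01857987],
       [-0.99120441,  0.01086868, -0.13189272],
       [ 0.13206713,  0.01729661, -0.99108985]]), 't': array([-0.17924656,  0.48419075,  0.99885471])}
0.1 [ 0.21401649 -0.6398575   0.30313677] [[0.948, 0.317, -0.001], [0.317, -0.948, 0.001], [-0.0, -0.001, -1.0]] 0.08556307378956461
```

View pics/top0.png

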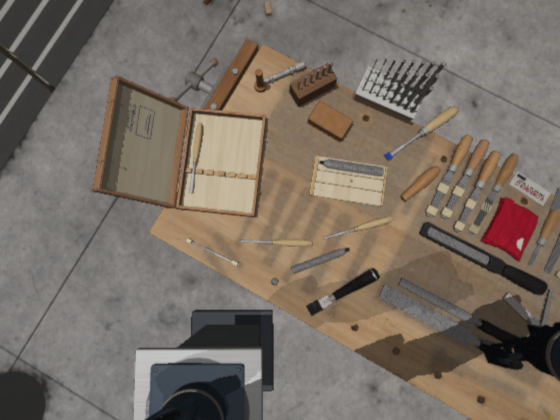

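View pics/scene0.png

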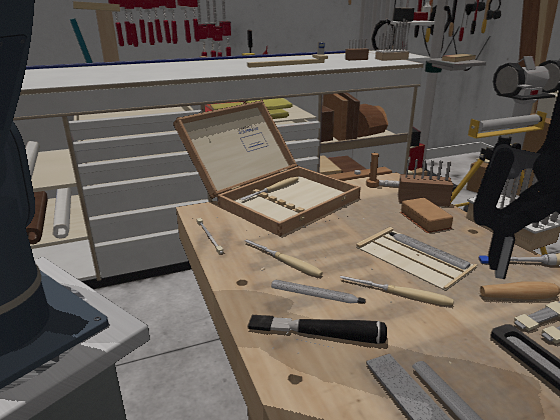

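Top view: the case is at about (220,162) with its hinge on the left at (183,160). The gouges are at (275,243) and (358,228), the rasp at (320,260), the tray at (348,181), the needle file at (213,252) and the chisel at (343,291). I'll zoom in to get accurate pixels.

Run:
```python
import cv2
i=cv2.imread("pics/top0.png")[100:300,150:416]
cv2.imwrite("pics/crop0.png",cv2.resize(i,None,fx=3,fy=3,interpolation=cv2.INTER_CUBIC))
```

```text
(no output)
```

View pics/crop0.png

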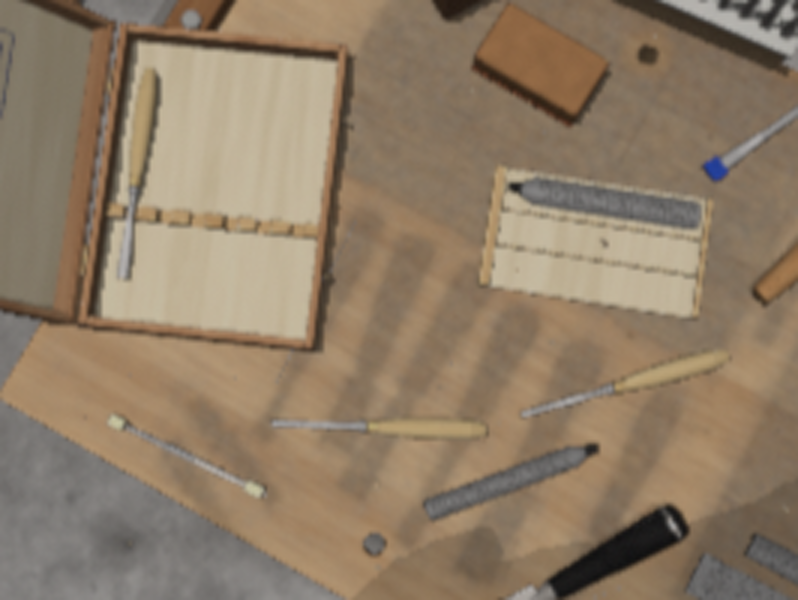

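```bash
cat > h.py <<'E'
from station import bot, imaging
import numpy as np
from scipy.optimize import least_squares
def proj(c,X):
    p=c['R']@np.asarray(X,float)+c['t']; return np.array([c['fx']*p[0]/p[2]+c['cx'],c['fy']*p[1]/p[2]+c['cy']])
def back(c,uv,z):
    d=c['R'].T@np.array([(uv[0]-c['cx'])/c['fx'],(uv[1]-c['cy'])/c['fy'],1]); o=-c['R'].T@c['t']
    return o+d*(z-o[2])/d[2]
def cr(u,v): return np.array([(u+.5)/3-.5+150,(v+.5)/3-.5+100])
E
python3 - <<'E'
from h import *
c=imaging.calibration("top")
def fit(pts,x0):
    def w(p,b): C,S=np.cos(p[2]),np.sin(p[2]); return [p[0]+C*b[0]-S*b[1],p[1]+S*b[0]+C*b[1],b[2]]
    f=lambda p: np.concatenate([proj(c,w(p,np.array(b)/1e3))-cr(*uv) for b,uv in pts])
    r=least_squares(f,x0,loss='soft_l1'); return r.x,np.round(f(r.x),1)
case=[((-99,-135,30),(348,46)),((-99,135,30),(318,350)),((99,135,30),(80,318)),((99,-135,30),(121,26)),((0,-135,30),(232,37)),
 ((-93,30,14.5),(317,232)),((74,92,12),(124,277)),((74,-92,12),(151,70))]
tray=[((86,-53.5,8),(498,168)),((86,53.5,8),(485,284)),((-96,-53.5,6),(712,200)),((-96,53.5,6),(697,318))]
for n,p,x0 in(("case",case,[.65,.15,1.57]),("tray",tray,[.6,-.15,1.57])):
    x,r=fit(p,x0); print(n,np.round(x,4),np.degrees(x[2]),r)
def tool(n,a,b,za,zb):
    A,B=back(c,cr(*a),za),back(c,cr(*b),zb); d=(B-A)[:2]; print(n,"A",np.round(A,3),"B",np.round(B,3),"len",np.linalg.norm(d).round(4),"mid",((A+B)/2).round(4)[:2],"yaw",np.degrees(np.arctan2(d[1],d[0])).round(2))
tool("g1",(487,430),(272,424),.007,.004)
tool("g2",(730,355),(520,415),.007,.004)
tool("rasp(tang->)",(598,449),(429,510),.004,.005)
tool("chisel",(512,600),(682,520),.01,.015); tool("file",(118,422),(258,490),.005,.005)
E
```

```text
case [ 0.6269 -0.0615  1.45  ] 83.07689538089454 [-0.2 -0.5 -2.3 -0.5  0.2  1.8  1.  -1.3  1.1 -1.2  0.8 -0.2 -1.   1.3
 -0.5  2.9]
tray [ 0.5757 -0.3882  1.4034] 80.40743632310345 [ 1.9 -0.2  0.4  0.6 -0.8 -0.4 -0.8  0.1]
g1 A [ 0.412 -0.293  0.007] B [ 0.419 -0.108  0.004] len 0.1847 mid [ 0.4156 -0.2003] yaw 87.78
g2 A [ 0.474 -0.503  0.007] B [ 0.425 -0.321  0.004] len 0.1878 mid [ 0.4496 -0.412 ] yaw 105.32
rasp(tang->) A [ 0.395 -0.387  0.004] B [ 0.345 -0.242  0.005] len 0.1538 mid [ 0.3698 -0.3146] yaw 109.16
chisel A [ 0.269 -0.31   0.01 ] B [ 0.334 -0.453  0.015] len 0.1576 mid [ 0.3018 -0.3817] yaw -65.55
file A [0.422 0.025 0.005] B [ 0.363 -0.096  0.005] len 0.135 mid [ 0.3924 -0.0355] yaw -116.1
```

```bash
cat >> h.py <<'E'
def rel(x,y,z,yaw=None,s=None):
    s=s or bot.sense(); R=np.array(s['tool_rot']); p=np.array(s['eef_pos'])
    cur=np.degrees(np.arctan2(R[1,0],R[0,0])); dy=0 if yaw is None else (cur-yaw+180)%360-180
    print("t",round(s['time'],2),"p",p.round(4),"yaw",round(cur,1),"tilt",round(np.degrees(np.arccos(-R[2,2])),2),"F",np.round(s['ft_force'],1),"w",round(s['grip_width'],4),"gf",round(s['grasp_force'],1))
    print(" offset",(R.T@(np.array([x,y,z])-p)/.12).round(3)," turn",round(dy/45,3))
E
python3 -c "
from h import *
rel(.368,-.309,.20,109)"
```

```text
t 0.1 p [ 0.214  -0.6399  0.3031] yaw 18.5 tilt 0.09 F [-0.1  0.5 -0.4] w 0.0856 gf 0.0
 offset [ 2.092 -2.206  0.863]  turn -2.011
```

```bash
python3 -m inch '[{"offset":[0.1,-0.1,0.02],"turn":-0.1},{"offset":[0.25,-0.25,0.05],"turn":-0.25},{"offset":[0.4,-0.4,0.08],"turn":-0.4},{"offset":[0.55,-0.55,0.11],"turn":-0.55},{"offset":[0.7,-0.7,0.14],"turn":-0.7},{"offset":[0.85,-0.85,0.17],"turn":-0.85},{"offset":[0.95,-0.95,0.19],"turn":-0.95},{"offset":[1,-1,0.2],"turn":-1}]' 0.1 30; python3 -c "
from h import *
rel(.368,-.309,.20,109)"
```

```text
time: 1.1
eef_pos: [0.2902, -0.4874, 0.2796]
tool_rot: [[0.444, 0.896, -0.0], [0.896, -0.444, 0.001], [0.001, -0.001, -1.0]]
ft_force: [0.4, 0.8, 0.4]
grip_width: 0.0467
grasp_force: 0.0
t 1.1 p [ 0.2902 -0.4874  0.2796] yaw 63.6 tilt 0.04 F [0.4 0.8 0.4] w 0.0467 gf 0.0
 offset [ 1.619 -0.079  0.664]  turn -1.008
```

```bash
python3 -m inch '[{"offset":[0.12,0,0],"turn":-0.12},{"offset":[0.26,-0.01,0],"turn":-0.26},{"offset":[0.4,-0.02,0],"turn":-0.4},{"offset":[0.55,-0.03,0],"turn":-0.55},{"offset":[0.7,-0.03,0],"turn":-0.7},{"offset":[0.85,-0.04,0],"turn":-0.85},{"offset":[1,-0.05,0],"turn":-1},{"offset":[1,-0.05,0],"turn":-1}]'
python3 - <<'E'
from h import *
import cv2
rel(.368,-.309,.20,109)
c=imaging.calibration("wrist"); i=imaging.snapshot("wrist"); cv2.imwrite("pics/w0.png",cv2.resize(i[:,:,::-1],(800,600),interpolation=cv2.INTER_CUBIC))
import pickle; pickle.dump(c,open("w0.pkl","wb")); print(c, -c['R'].T@c['t'])
E
```

```text
time: 2.1
eef_pos: [0.3384, -0.3778, 0.28]
tool_rot: [[-0.317, 0.948, 0.0], [0.948, 0.317, 0.0], [0.0, 0.0, -1.0]]
ft_force: [-1.3, 0.3, -0.5]
grip_width: 0.0472
grasp_force: 0.0
t 2.1 p [ 0.3384 -0.3778  0.28  ] yaw 108.5 tilt 0.02 F [-1.3  0.3 -0.5] w 0.0472 gf 0.0
 offset [0.465 0.416 0.667]  turn -0.011
{'fx': 325.19226210127806, 'fy': 325.19226210127806, 'cx': 273.99848948316037, 'cy': 207.38806431107386, 'R': array([[ 0.94826826,  0.31746679, -0.0014649 ],
       [ 0.30640657, -0.91400455,  0.26591482],
       [ 0.0830802 , -0.25260743, -0.96399542]]), 't': array([-0.20092667, -0.47706618,  0.23311772])} [ 0.31734113 -0.31336585  0.35128905]
```

View pics/w0.png

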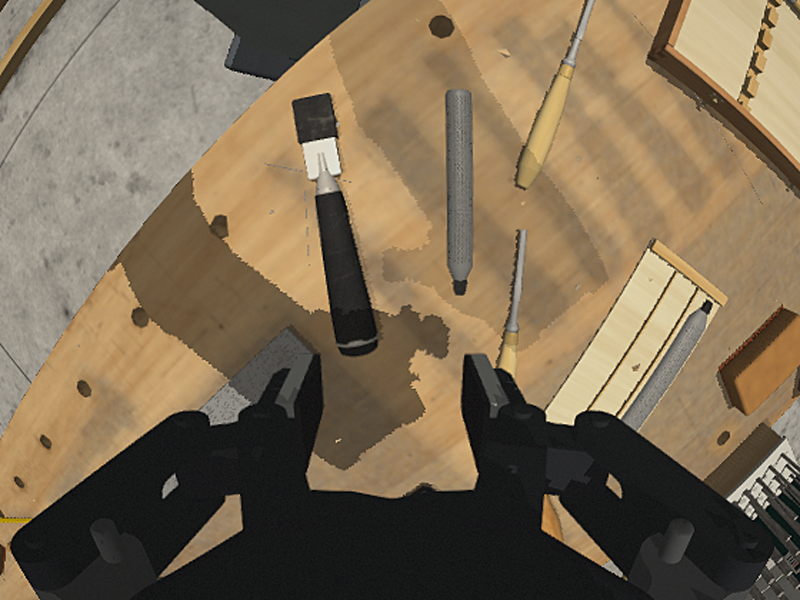

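Wrist view: the rasp runs vertically from its tang (460,293) to its far end (458,90), gouge 1's handle end is at (522,187), gouge 2's tip is at (521,230), and tray corners show at (652,240) and (727,300).

```bash
cat >> h.py <<'E'
import cv2,pickle
def fback(c,uv,z):  # uv in 800x600 view
    u=(uv[0]+.5)*.7-.5-c['cx']; v=(uv[1]+.5)*.7-.5-c['cy']; r=np.hypot(u,v); th=r/c['fx']
    d=c['R'].T@np.array([np.sin(th)*u/r,np.sin(th)*v/r,np.cos(th)]); o=-c['R'].T@c['t']
    return o+d*(z-o[2])/d[2]
def fproj(c,X):
    p=c['R']@np.asarray(X,float)+c['t']; r=np.hypot(p[0],p[1]); th=np.arctan2(r,p[2])
    return np.array([(c['fx']*th*p[0]/r+c['cx']+.5)/.7-.5,(c['fx']*th*p[1]/r+c['cy']+.5)/.7-.5])
E
python3 - <<'E'
from h import *
c=pickle.load(open("w0.pkl","rb"))
f=lambda n,uv,z: print(n,fback(c,uv,z).round(4))
f("tang",(460,294),.004);f("end",(458,90),.008);f("raspL",(446,200),.008);f("raspR",(472,200),.008)
f("g1 h",(522,188),.007);f("g2tip",(521,230),.004);f("g1 neck",(568,64),.006)
f("tray+x,+y",(652,239),.008);f("tray+x-y",(727,300),.008);f("tray -x +y",(546,410),.006)
f("case corner",(649,58),.03)
E
```

```text
tang [ 0.3972 -0.3855  0.004 ]
end [ 0.3432 -0.2395  0.008 ]
raspL [ 0.3615 -0.3205  0.008 ]
raspR [ 0.3799 -0.3139  0.008 ]
g1 h [ 0.4132 -0.2919  0.007 ]
g2tip [ 0.4249 -0.3223  0.004 ]
g1 neck [ 0.4167 -0.1851  0.006 ]
tray+x,+y [ 0.5363 -0.2876  0.008 ]
tray+x-y [ 0.6456 -0.3068  0.008 ]
tray -x +y [ 0.5089 -0.459   0.006 ]
case corner [ 0.4707 -0.1573  0.03  ]
```

```bash
python3 -c "
from h import *
rel(.3682,-.307,.075,109.8)"
```

```text
t 2.15 p [ 0.3379 -0.3787  0.2799] yaw 108.3 tilt 0.01 F [-0.4 -0.8  0.2] w 0.0471 gf 0.0
 offset [0.488 0.428 1.708]  turn -0.032
```

```bash
python3 -m inch '[{"offset":[0.1,0.09,0.14],"turn":0},{"offset":[0.2,0.18,0.3],"turn":0},{"offset":[0.3,0.27,0.45],"turn":-0.01},{"offset":[0.4,0.36,0.6],"turn":-0.02},{"offset":[0.47,0.41,0.75],"turn":-0.03},{"offset":[0.488,0.428,0.9],"turn":-0.03},{"offset":[0.488,0.428,1],"turn":-0.03},{"offset":[0.488,0.428,1],"turn":-0.03}]' ; python3 -c "
from h import *
rel(.3682,-.307,.075,109.8)"
```

```text
time: 3.15
eef_pos: [0.3677, -0.3069, 0.1592]
tool_rot: [[-0.338, 0.941, -0.001], [0.941, 0.338, 0.001], [0.001, -0.001, -1.0]]
ft_force: [-0.5, 0.3, 0.5]
grip_width: 0.047
grasp_force: 0.0
t 3.15 p [ 0.3677 -0.3069  0.1592] yaw 109.7 tilt 0.09 F [-0.5  0.3  0.5] w 0.047 gf 0.0
 offset [-0.003  0.005  0.702]  turn -0.002
```

```bash
python3 -m inch '[{"offset":[0,0,0.12],"turn":0},{"offset":[0,0,0.26],"turn":0},{"offset":[0,0,0.4],"turn":0},{"offset":[0,0,0.54],"turn":0},{"offset":[0,0,0.64],"turn":0},{"offset":[0,0,0.69],"turn":0},{"offset":[0,0,0.7],"turn":0},{"offset":[0,0,0.7],"turn":0}]' && python3 -m inch '[{"offset":[0,0,0],"turn":0},{"offset":[0,0,0],"turn":0},{"offset":[0,0,0],"turn":0},{"offset":[0,0,0],"turn":0},{"offset":[0,0,0],"turn":0},{"offset":[0,0,0],"turn":0},{"offset":[0,0,-0.1],"turn":0},{"offset":[0,0,-0.3],"turn":0}]' -1 40; python3 -c "
from h import *
rel(.5375,-.3809,.14,80.2)"
```

```text
time: 4.15
eef_pos: [0.3683, -0.3065, 0.0762]
tool_rot: [[-0.339, 0.941, 0.0], [0.941, 0.339, -0.0], [-0.0, 0.0, -1.0]]
ft_force: [-1.0, -0.1, 0.5]
grip_width: 0.0473
grasp_force: 0.0
time: 5.15
eef_pos: [0.3678, -0.306, 0.1122]
tool_rot: [[-0.34, 0.94, -0.002], [0.94, 0.34, 0.001], [0.002, -0.001, -1.0]]
ft_force: [1.4, -0.6, -1.8]
grip_width: 0.0151
grasp_force: 34.1
t 5.15 p [ 0.3678 -0.306   0.1122] yaw 109.9 tilt 0.11 F [ 1.4 -0.6 -1.8] w 0.0151 gf 34.1
 offset [-1.067  1.118 -0.234]  turn 0.659
```

```bash
python3 -m inch '[{"offset":[-0.07,0.07,-0.06],"turn":0.04},{"offset":[-0.2,0.2,-0.13],"turn":0.12},{"offset":[-0.36,0.36,-0.2],"turn":0.22},{"offset":[-0.52,0.52,-0.23],"turn":0.34},{"offset":[-0.68,0.68,-0.23],"turn":0.46},{"offset":[-0.84,0.84,-0.23],"turn":0.58},{"offset":[-0.95,0.95,-0.23],"turn":0.65},{"offset":[-1,1,-0.23],"turn":0.66}]'; python3 -c "
from h import *
rel(.5375,-.3809,.10,80.2)"
```

```text
time: 6.15
eef_pos: [0.5231, -0.3787, 0.1392]
tool_rot: [[0.172, 0.985, 0.001], [0.985, -0.172, 0.0], [0.0, 0.001, -1.0]]
ft_force: [-0.2, -0.0, -1.8]
grip_width: 0.0151
grasp_force: 34.1
t 6.15 p [ 0.5231 -0.3787  0.1392] yaw 80.1 tilt 0.03 F [-0.2 -0.  -1.8] w 0.0151 gf 34.1
 offset [0.002 0.121 0.327]  turn -0.002
```

```bash
python3 -m inch '[{"offset":[0,0.03,0.06],"turn":0},{"offset":[0,0.06,0.12],"turn":0},{"offset":[0,0.09,0.18],"turn":0},{"offset":[0,0.12,0.24],"turn":0},{"offset":[0,0.12,0.3],"turn":0},{"offset":[0,0.12,0.33],"turn":0},{"offset":[0,0.12,0.33],"turn":0},{"offset":[0,0.12,0.33],"turn":0}]'
python3 - <<'E'
from h import *
rel(.5375,-.3809,.078,80.2)
c=imaging.calibration("wrist"); i=imaging.snapshot("wrist"); cv2.imwrite("pics/w1.png",cv2.resize(i[:,:,::-1],(800,600),interpolation=cv2.INTER_CUBIC))
pickle.dump(c,open("w1.pkl","wb"))
E
```

```text
time: 7.15
eef_pos: [0.536, -0.3811, 0.1001]
tool_rot: [[0.171, 0.985, 0.0], [0.985, -0.171, -0.0], [-0.0, 0.0, -1.0]]
ft_force: [-0.7, 1.1, -0.7]
grip_width: 0.0147
grasp_force: 34.1
t 7.15 p [ 0.536  -0.3811  0.1001] yaw 80.1 tilt 0.02 F [-0.7  1.1 -0.7] w 0.0147 gf 34.1
 offset [0.004 0.012 0.184]  turn -0.001
```

View pics/w1.png

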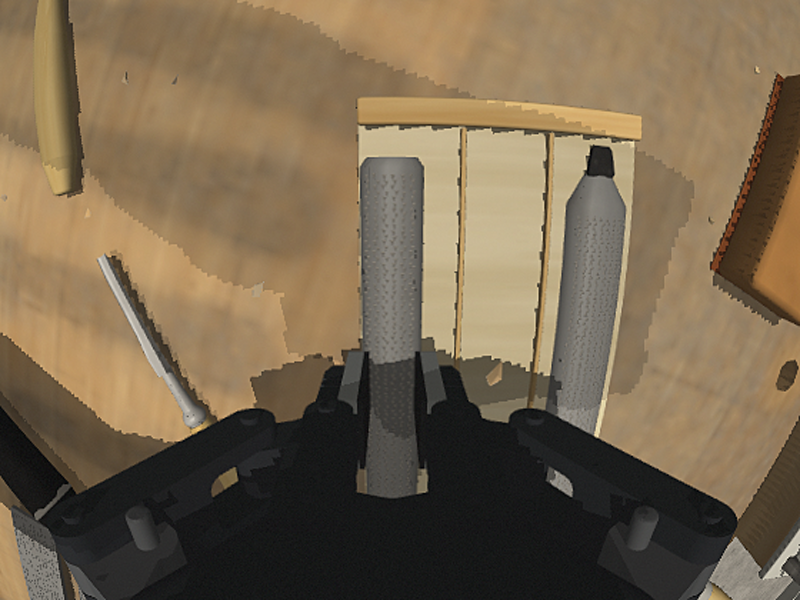

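Run:
```python
from h import *
c=pickle.load(open("w1.pkl","rb"))
f=lambda n,uv,z: print(n,fback(c,uv,z).round(4))
f("strip far",(463,135),.006);f("strip near",(458,355),.006);f("strip2 far",(549,140),.006);f("edge far",(360,135),.002);f("edge near",(360,290),.002)
f("end strip inner mid",(410,126),.008)
for z in (.03,.034): f("rasp end",(393,157),z);f("rasp near",(393,345),z);f("l",(363,240),z);f("r",(422,240),z)
print(fproj(c,[.536,-.3811,.046]))
```

```text
strip far [ 0.5748 -0.3054  0.006 ]
strip near [ 0.5613 -0.3869  0.006 ]
strip2 far [ 0.6064 -0.3109  0.006 ]
edge far [ 0.5388 -0.2991  0.002 ]
edge near [ 0.5284 -0.3558  0.002 ]
end strip inner mid [ 0.5568 -0.2996  0.008 ]
rasp end [ 0.549 -0.31   0.03 ]
rasp near [ 0.5387 -0.369   0.03  ]
l [ 0.5355 -0.3335  0.03  ]
r [ 0.5534 -0.3366  0.03  ]
rasp end [ 0.5489 -0.3101  0.034 ]
rasp near [ 0.539  -0.3675  0.034 ]
l [ 0.5359 -0.3329  0.034 ]
r [ 0.5533 -0.3359  0.034 ]
[390.94496052 401.66011531]
```

Rasp is centred between the end strips at tray y≈40 mm and aligned within 0.5°. Lowering and releasing.

```bash
python3 -m inch '[{"offset":[0,0.012,0.04],"turn":0},{"offset":[0,0.012,0.08],"turn":0},{"offset":[0,0.012,0.11],"turn":0},{"offset":[0,0.012,0.14],"turn":0},{"offset":[0,0.012,0.16],"turn":0},{"offset":[0,0.012,0.175],"turn":0},{"offset":[0,0.012,0.18],"turn":0},{"offset":[0,0.012,0.18],"turn":0}]' && python3 -m inch '[{"offset":[0,0,0],"turn":0},{"offset":[0,0,0],"turn":0},{"offset":[0,0,0],"turn":0},{"offset":[0,0,-0.02],"turn":0},{"offset":[0,0,-0.1],"turn":0},{"offset":[0,0,-0.25],"turn":0},{"offset":[0,0,-0.4],"turn":0},{"offset":[0,0,-0.5],"turn":0}]' -0.4 40; python3 -c "
from h import *
rel(.4575,-.441,.14,105.3)"
```

```text
time: 8.2
eef_pos: [0.5374, -0.3812, 0.0788]
tool_rot: [[0.171, 0.985, 0.0], [0.985, -0.171, -0.0], [-0.0, 0.0, -1.0]]
ft_force: [-1.9, 1.1, 4.6]
grip_width: 0.0146
grasp_force: 36.2
time: 9.2
eef_pos: [0.5378, -0.3815, 0.1404]
tool_rot: [[0.171, 0.985, 0.002], [0.985, -0.171, -0.001], [-0.001, 0.002, -1.0]]
ft_force: [0.5, -0.6, 0.9]
grip_width: 0.0256
grasp_force: 0.0
t 9.2 p [ 0.5378 -0.3815  0.1404] yaw 80.1 tilt 0.11 F [ 0.5 -0.6  0.9] w 0.0256 gf 0.0
 offset [-0.603 -0.575  0.003]  turn -0.559
```

```bash
python3 -m inch '[{"offset":[-0.06,-0.05,0],"turn":-0.06},{"offset":[-0.15,-0.14,0],"turn":-0.15},{"offset":[-0.26,-0.25,0],"turn":-0.25},{"offset":[-0.37,-0.35,0],"turn":-0.36},{"offset":[-0.48,-0.46,0],"turn":-0.46},{"offset":[-0.57,-0.54,0],"turn":-0.53},{"offset":[-0.603,-0.577,0.03],"turn":-0.56},{"offset":[-0.603,-0.577,0.06],"turn":-0.56}]' 0.1
python3 - <<'E'
from h import *
rel(.4574,-.4416,.076,105.2)
c=imaging.calibration("wrist"); i=imaging.snapshot("wrist"); cv2.imwrite("pics/w2.png",cv2.resize(i[:,:,::-1],(800,600),interpolation=cv2.INTER_CUBIC))
pickle.dump(c,open("w2.pkl","wb"))
E
```

```text
time: 10.2
eef_pos: [0.4566, -0.4408, 0.1311]
tool_rot: [[-0.264, 0.965, 0.0], [0.965, 0.264, -0.0], [-0.0, 0.0, -1.0]]
ft_force: [-0.3, 0.2, 0.9]
grip_width: 0.0467
grasp_force: 0.0
t 10.2 p [ 0.4566 -0.4408  0.1311] yaw 105.3 tilt 0.01 F [-0.3  0.2  0.9] w 0.0467 gf 0.0
 offset [-0.008  0.004  0.459]  turn 0.002
```

View pics/w2.png

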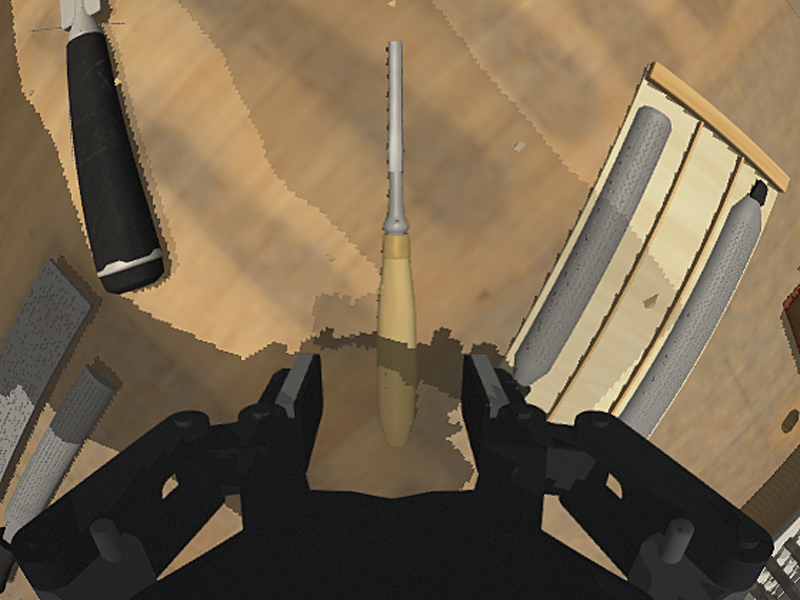

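The rasp lies cleanly in the +y slot, and gouge 2 is centred under the fingers, with its tip at (395,41) and handle end at (397,445).

Run:
```python
from h import *
c=pickle.load(open("w2.pkl","rb"))
T=fback(c,(395,41),.004);H=fback(c,(397,446),.007);N=fback(c,(397,237),.006)
u=(T-H)[:2];L=np.linalg.norm(u);u/=L;print(T,H,N,L,np.degrees(np.arctan2(u[1],u[0])))
g=(T+H)[:2]/2-.03*u; print(g)
rel(g[0],g[1],.076,np.degrees(np.arctan2(u[1],u[0])))
```

```text
[ 0.42527214 -0.31982936  0.004     ] [ 0.4761219  -0.50124016  0.007     ] [ 0.44853882 -0.40172411  0.006     ] 0.18840269846444088 105.65827575116248
[ 0.458794   -0.43942142]
t 10.25 p [ 0.457  -0.4402  0.1306] yaw 105.3 tilt 0.04 F [ 0.6  0.7 -0.3] w 0.047 gf 0.0
 offset [0.002 0.016 0.455]  turn -0.008
```

```bash
python3 -m inch '[{"offset":[0,0.015,0.08],"turn":0},{"offset":[0,0.015,0.17],"turn":0},{"offset":[0,0.015,0.26],"turn":0},{"offset":[0,0.015,0.35],"turn":0},{"offset":[0,0.015,0.42],"turn":0},{"offset":[0,0.015,0.45],"turn":0},{"offset":[0,0.015,0.455],"turn":0},{"offset":[0,0.015,0.455],"turn":0}]' && python3 -m inch '[{"offset":[0,0,0],"turn":0},{"offset":[0,0,0],"turn":0},{"offset":[0,0,0],"turn":0},{"offset":[0,0,0],"turn":0},{"offset":[0,0,-0.05],"turn":0},{"offset":[0,0,-0.15],"turn":0},{"offset":[0,0,-0.32],"turn":0},{"offset":[0,0,-0.5],"turn":0}]' -1 40; python3 -c "
from h import *
rel(.6653,-.1105,.18,173)"
```

```text
time: 11.25
eef_pos: [0.4586, -0.4403, 0.0768]
tool_rot: [[-0.265, 0.964, 0.0], [0.964, 0.265, -0.0], [-0.0, 0.0, -1.0]]
ft_force: [-0.1, 0.9, 0.5]
grip_width: 0.047
grasp_force: 0.0
time: 12.25
eef_pos: [0.4585, -0.4401, 0.1376]
tool_rot: [[-0.265, 0.964, 0.0], [0.964, 0.265, 0.0], [0.0, 0.0, -1.0]]
ft_force: [-0.3, -0.3, -1.1]
grip_width: 0.015
grasp_force: 39.1
t 12.25 p [ 0.4585 -0.4401  0.1376] yaw 105.3 tilt 0.01 F [-0.3 -0.3 -1.1] w 0.015 gf 39.1
 offset [ 2.193  2.389 -0.353]  turn -1.503
```

```bash
python3 -m inch '[{"offset":[0.08,0.08,-0.08],"turn":-0.06},{"offset":[0.22,0.22,-0.2],"turn":-0.16},{"offset":[0.36,0.36,-0.3],"turn":-0.27},{"offset":[0.5,0.5,-0.4],"turn":-0.38},{"offset":[0.64,0.64,-0.5],"turn":-0.49},{"offset":[0.78,0.78,-0.55],"turn":-0.6},{"offset":[0.92,0.92,-0.6],"turn":-0.7},{"offset":[1,1,-0.6],"turn":-0.75}]'; python3 -c "
from h import *
rel(.6653,-.1105,.21,173)"
```

```text
time: 13.25
eef_pos: [0.5437, -0.2906, 0.2088]
tool_rot: [[-0.759, 0.651, 0.001], [0.651, 0.759, 0.001], [-0.0, 0.001, -1.0]]
ft_force: [-0.5, -0.9, -1.4]
grip_width: 0.0149
grasp_force: 39.2
t 13.25 p [ 0.5437 -0.2906  0.2088] yaw 139.4 tilt 0.05 F [-0.5 -0.9 -1.4] w 0.0149 gf 39.2
 offset [ 0.207  1.799 -0.009]  turn -0.747
```

```bash
python3 -m inch '[{"offset":[0.01,0.08,0],"turn":-0.07},{"offset":[0.03,0.22,0],"turn":-0.17},{"offset":[0.05,0.37,0],"turn":-0.28},{"offset":[0.07,0.52,0],"turn":-0.4},{"offset":[0.08,0.68,0],"turn":-0.52},{"offset":[0.1,0.82,0],"turn":-0.64},{"offset":[0.1,0.93,0],"turn":-0.73},{"offset":[0.1,0.97,0],"turn":-0.75}]'
python3 - <<'E'
from h import *
rel(.6653,-.1105,.21,173)
c=imaging.calibration("wrist"); i=imaging.snapshot("wrist"); cv2.imwrite("pics/w3.png",cv2.resize(i[:,:,::-1],(800,600),interpolation=cv2.INTER_CUBIC))
pickle.dump(c,open("w3.pkl","wb"))
E
```

```text
time: 14.25
eef_pos: [0.6098, -0.1967, 0.208]
tool_rot: [[-0.992, 0.123, -0.001], [0.123, 0.992, 0.0], [0.001, 0.0, -1.0]]
ft_force: [0.6, 0.1, -1.0]
grip_width: 0.0147
grasp_force: 39.2
t 14.25 p [ 0.6098 -0.1967  0.208 ] yaw 172.9 tilt 0.04 F [ 0.6  0.1 -1. ] w 0.0147 gf 39.2
 offset [-0.371  0.769 -0.017]  turn -0.002
```

View pics/w3.png

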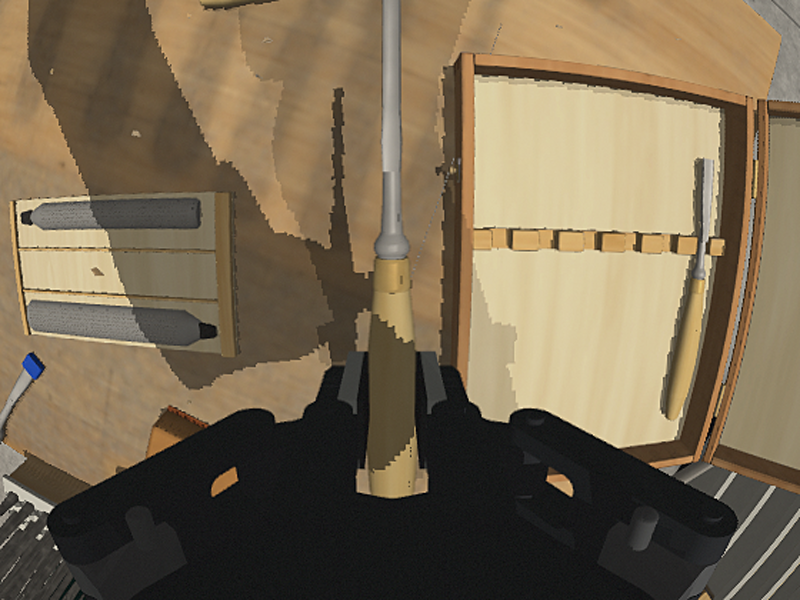

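Case view: the notches are at about (502,238), (549,240), (592,241), (632,243), (671,244) and (703,245), with a rim corner at (459,55) and floor corners at (475,77) and (721,108). I'll fit the case pose from these and measure the held gouge.

Run:
```python
from h import *
c=pickle.load(open("w3.pkl","rb"))
pts=[((x,30,14.5),(u,v)) for x,u,v in((-73,503,238),(-44,549,239),(-14,592,240),(15,632,241),(44,670,243),(74,704,244))]
pts+=[((-99,135,30),(459,54)),((95,128,6),(721,108)),((-93,128,6),(475,77)),((74,92,12),(705,158)),((99,135,30),(751,98)),((74,-92,12),(672,420))]
def w(p,b): b=np.array(b)/1e3;C,S=np.cos(p[2]),np.sin(p[2]); return [p[0]+C*b[0]-S*b[1],p[1]+S*b[0]+C*b[1],b[2]]
f=lambda p: np.concatenate([fproj(c,w(p,b))-uv for b,uv in pts])
r=least_squares(f,[.627,-.06,1.45],loss='soft_l1');print(r.x,np.degrees(r.x[2]));print(f(r.x).reshape(-1,2).round(1))
# held gouge
zu=.208-.0768
A=fback(c,(391,5),zu+.006);B=fback(c,(391,270),zu+.014);D=fback(c,(391,180),zu+.006)
print("gouge",A,D,B)
R=np.array([[-.992,.123],[.123,.992]]);
for q in(A,D,B): print(R.T@(q[:2]-[.6098,-.1967]))
```

```text
[ 0.62697248 -0.05957027  1.45243953] 83.21865482503046
[[ -1.1   0.8]
 [ -0.7   0.7]
 [  1.1   0.9]
 [  0.9   1.4]
 [ -0.7   0.9]
 [ -0.8   1.7]
 [  3.8  -2.4]
 [  3.1   0.2]
 [ -8.   -3.8]
 [  2.1  -3.3]
 [ -1.6  -1.3]
 [  0.6 -14.3]]
gouge [ 0.49015501 -0.18162136  0.1372    ] [ 0.5455898  -0.18849699  0.1372    ] [ 0.57166278 -0.19173328  0.1452    ]
[0.1205425  0.00024167]
[0.06470548 0.00023953]
[0.03844303 0.00023611]
```

```bash
python3 -m inch '[{"offset":[-0.03,0.08,0],"turn":0},{"offset":[-0.09,0.22,0],"turn":0},{"offset":[-0.16,0.38,0],"turn":0},{"offset":[-0.23,0.54,0],"turn":0},{"offset":[-0.3,0.7,0],"turn":0},{"offset":[-0.35,0.84,0.05],"turn":0},{"offset":[-0.37,0.95,0.12],"turn":0},{"offset":[-0.37,1,0.2],"turn":0}]'; python3 -c "
from h import *
rel(.6725,-.0499,.0833,173.2)"
```

```text
time: 15.3
eef_pos: [0.6686, -0.0823, 0.1836]
tool_rot: [[-0.992, 0.124, -0.001], [0.124, 0.992, 0.0], [0.001, 0.0, -1.0]]
ft_force: [-0.0, -0.4, -0.2]
grip_width: 0.015
grasp_force: 39.1
t 15.3 p [ 0.6686 -0.0823  0.1836] yaw 172.9 tilt 0.03 F [-0.  -0.4 -0.2] w 0.015 gf 39.1
 offset [0.001 0.272 0.836]  turn -0.007
```

```bash
python3 -m inch '[{"offset":[0,0.06,0.03],"turn":0},{"offset":[0,0.13,0.1],"turn":0},{"offset":[0,0.2,0.2],"turn":0},{"offset":[0,0.25,0.32],"turn":0},{"offset":[0,0.272,0.44],"turn":-0.007},{"offset":[0,0.272,0.55],"turn":-0.007},{"offset":[0,0.272,0.64],"turn":-0.007},{"offset":[0,0.272,0.66],"turn":-0.007}]'
python3 - <<'E'
from h import *
rel(.6725,-.0499,.0833,173.2)
c=imaging.calibration("wrist"); i=imaging.snapshot("wrist"); cv2.imwrite("pics/w4.png",cv2.resize(i[:,:,::-1],(800,600),interpolation=cv2.INTER_CUBIC))
pickle.dump(c,open("w4.pkl","wb"))
E
```

```text
time: 16.3
eef_pos: [0.6724, -0.0513, 0.1043]
tool_rot: [[-0.993, 0.119, -0.001], [0.119, 0.993, -0.0], [0.001, -0.0, -1.0]]
ft_force: [-0.0, 0.7, -0.1]
grip_width: 0.0149
grasp_force: 39.1
t 16.3 p [ 0.6724 -0.0513  0.1043] yaw 173.1 tilt 0.07 F [-0.   0.7 -0.1] w 0.0149 gf 39.1
 offset [0.    0.012 0.175]  turn -0.001
```

View pics/w4.png

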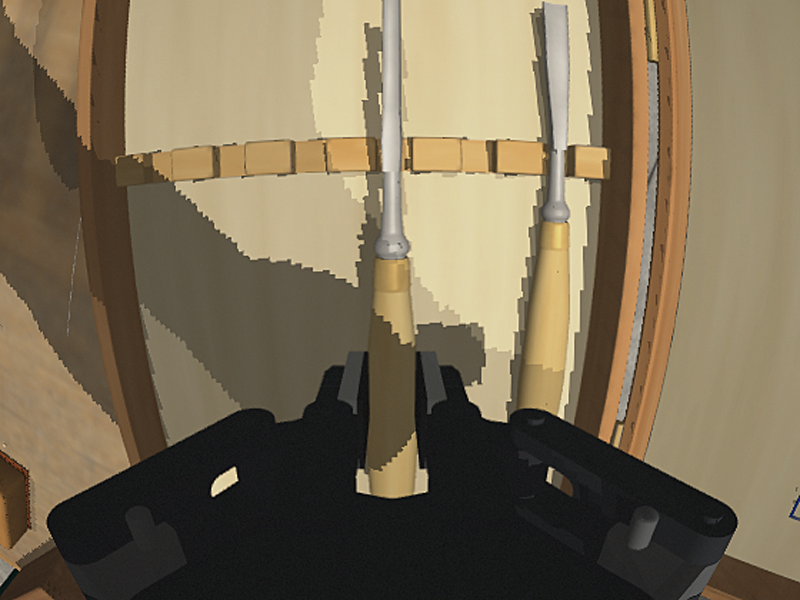

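The shank at u=391 sits almost centred in the +15 notch (376–412). I'll shift about 1.3 mm and lower.

```bash
python3 -m inch '[{"offset":[0,0.01,0.03],"turn":0},{"offset":[0,0.011,0.06],"turn":0},{"offset":[0,0.011,0.09],"turn":0},{"offset":[0,0.011,0.12],"turn":0},{"offset":[0,0.011,0.15],"turn":0},{"offset":[0,0.011,0.17],"turn":0},{"offset":[0,0.011,0.176],"turn":0},{"offset":[0,0.011,0.176],"turn":0}]' && python3 -m inch '[{"offset":[0,0,0],"turn":0},{"offset":[0,0,0],"turn":0},{"offset":[0,0,0],"turn":0},{"offset":[0,0,-0.02],"turn":0},{"offset":[0,0,-0.12],"turn":0},{"offset":[0,0,-0.3],"turn":0},{"offset":[0,0,-0.5],"turn":0},{"offset":[0,0,-0.66],"turn":0}]' -0.4 40; python3 -c "
from h import *
rel(.4145,-.230,.15,87.8)"
```

```text
time: 17.35
eef_pos: [0.6729, -0.0496, 0.0842]
tool_rot: [[-0.993, 0.119, 0.0], [0.119, 0.993, 0.0], [-0.0, 0.0, -1.0]]
ft_force: [-0.6, 1.3, -0.3]
grip_width: 0.015
grasp_force: 39.1
time: 18.35
eef_pos: [0.6733, -0.0495, 0.166]
tool_rot: [[-0.993, 0.119, 0.002], [0.119, 0.993, 0.0], [-0.002, 0.0, -1.0]]
ft_force: [-0.6, 0.4, 0.6]
grip_width: 0.0255
grasp_force: 0.0
t 18.35 p [ 0.6733 -0.0495  0.166 ] yaw 173.2 tilt 0.12 F [-0.6  0.4  0.6] w 0.0255 gf 0.0
 offset [ 1.963 -1.75   0.129]  turn 1.897
```

```bash
python3 -m inch '[{"offset":[0.08,-0.07,0],"turn":0.08},{"offset":[0.22,-0.2,0],"turn":0.21},{"offset":[0.37,-0.33,0],"turn":0.35},{"offset":[0.52,-0.47,0],"turn":0.5},{"offset":[0.67,-0.6,0],"turn":0.65},{"offset":[0.82,-0.73,0],"turn":0.8},{"offset":[0.94,-0.84,0],"turn":0.9},{"offset":[1,-0.9,0],"turn":0.95}]' 0.1; python3 -c "
from h import *
rel(.4142,-.2305,.13,87.9)"
```

```text
time: 19.35
eef_pos: [0.5404, -0.1432, 0.1643]
tool_rot: [[-0.647, 0.763, 0.001], [0.763, 0.647, -0.001], [-0.001, 0.0, -1.0]]
ft_force: [0.4, 0.6, 0.3]
grip_width: 0.047
grasp_force: 0.0
t 19.35 p [ 0.5404 -0.1432  0.1643] yaw 130.3 tilt 0.05 F [0.4 0.6 0.3] w 0.047 gf 0.0
 offset [ 0.125 -1.272  0.286]  turn 0.942
```

```bash
python3 -m inch '[{"offset":[0.01,-0.08,0],"turn":0.08},{"offset":[0.03,-0.22,0],"turn":0.21},{"offset":[0.05,-0.37,0],"turn":0.35},{"offset":[0.07,-0.52,0],"turn":0.5},{"offset":[0.09,-0.67,0],"turn":0.65},{"offset":[0.11,-0.83,0.05],"turn":0.8},{"offset":[0.12,-0.95,0.12],"turn":0.9},{"offset":[0.125,-1,0.2],"turn":0.94}]'
python3 - <<'E'
from h import *
rel(.4142,-.2305,.0765,87.9)
c=imaging.calibration("wrist"); i=imaging.snapshot("wrist"); cv2.imwrite("pics/w5.png",cv2.resize(i[:,:,::-1],(800,600),interpolation=cv2.INTER_CUBIC))
pickle.dump(c,open("w5.pkl","wb"))
E
```

```text
time: 20.35
eef_pos: [0.4399, -0.2092, 0.1396]
tool_rot: [[0.034, 0.999, 0.001], [0.999, -0.034, -0.0], [-0.0, 0.001, -1.0]]
ft_force: [0.9, 0.7, -0.3]
grip_width: 0.0469
grasp_force: 0.0
t 20.35 p [ 0.4399 -0.2092  0.1396] yaw 88.1 tilt 0.06 F [ 0.9  0.7 -0.3] w 0.0469 gf 0.0
 offset [-0.184 -0.208  0.525]  turn 0.004
```

View pics/w5.png

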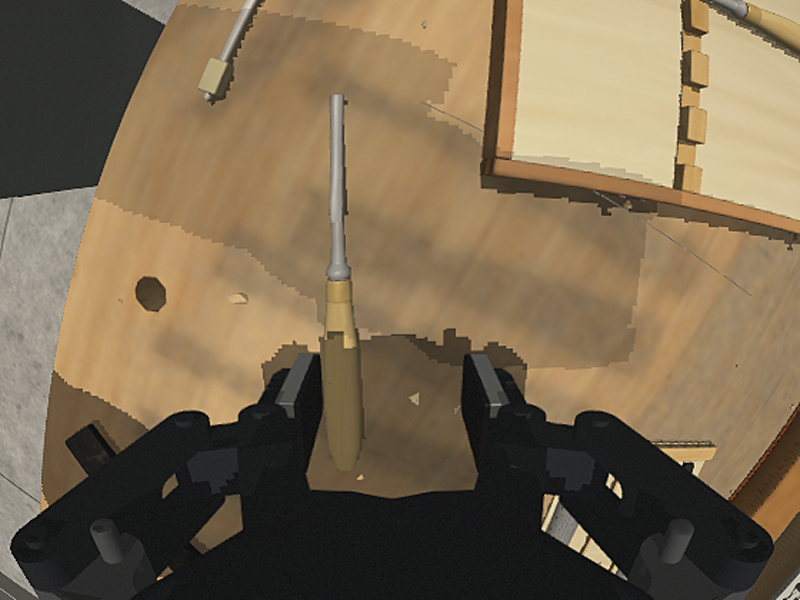

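Gouge 1 has its tip at (337,95) and handle end at (346,470). The needle file's end at (213,78) is well clear of it.

Run:
```python
from h import *
c=pickle.load(open("w5.pkl","rb"))
T=fback(c,(337,95),.004);H=fback(c,(346,470),.007)
u=(T-H)[:2];L=np.linalg.norm(u);u/=L;yaw=np.degrees(np.arctan2(u[1],u[0]));print(T,H,L,yaw)
g=(T+H)[:2]/2-.03*u; print(g)
rel(g[0],g[1],.076,yaw)
```

```text
[ 0.41954622 -0.10603322  0.004     ] [ 0.41262868 -0.29382833  0.007     ] 0.18792248008981988 87.89043256823014
[ 0.41498313 -0.22991044]
t 20.4 p [ 0.4391 -0.2093  0.1384] yaw 88.0 tilt 0.05 F [-1.5 -0.1 -1.7] w 0.0469 gf 0.0
 offset [-0.179 -0.194  0.52 ]  turn 0.002
```

```bash
python3 -m inch '[{"offset":[-0.07,-0.08,0],"turn":0},{"offset":[-0.14,-0.16,0.03],"turn":0},{"offset":[-0.18,-0.198,0.1],"turn":0},{"offset":[-0.18,-0.198,0.22],"turn":0},{"offset":[-0.18,-0.198,0.35],"turn":0},{"offset":[-0.18,-0.198,0.46],"turn":0},{"offset":[-0.18,-0.198,0.52],"turn":0},{"offset":[-0.18,-0.198,0.52],"turn":0}]' && python3 -m inch '[{"offset":[0,0,0],"turn":0},{"offset":[0,0,0],"turn":0},{"offset":[0,0,0],"turn":0},{"offset":[0,0,0],"turn":0},{"offset":[0,0,-0.05],"turn":0},{"offset":[0,0,-0.2],"turn":0},{"offset":[0,0,-0.45],"turn":0},{"offset":[0,0,-0.7],"turn":0}]' -1 40; python3 -c "
from h import *
rel(.6655,-.1085,.19,173.2)"
```

```text
time: 21.4
eef_pos: [0.4152, -0.2296, 0.0765]
tool_rot: [[0.033, 0.999, -0.001], [0.999, -0.033, 0.0], [0.0, -0.001, -1.0]]
ft_force: [0.7, -0.3, -0.4]
grip_width: 0.0465
grasp_force: 0.0
time: 22.4
eef_pos: [0.415, -0.2297, 0.162]
tool_rot: [[0.033, 0.999, -0.001], [0.999, -0.033, 0.0], [0.0, -0.001, -1.0]]
ft_force: [-0.2, -0.6, -1.0]
grip_width: 0.0147
grasp_force: 39.2
t 22.4 p [ 0.415  -0.2297  0.162 ] yaw 88.1 tilt 0.04 F [-0.2 -0.6 -1. ] w 0.0147 gf 39.2
 offset [ 1.078  2.053 -0.234]  turn -1.891
```

```bash
python3 -m inch '[{"offset":[0.03,0.08,-0.06],"turn":-0.08},{"offset":[0.1,0.22,-0.14],"turn":-0.21},{"offset":[0.16,0.37,-0.2],"turn":-0.35},{"offset":[0.23,0.52,-0.23],"turn":-0.5},{"offset":[0.3,0.67,-0.23],"turn":-0.65},{"offset":[0.37,0.82,-0.23],"turn":-0.8},{"offset":[0.43,0.94,-0.23],"turn":-0.9},{"offset":[0.46,1,-0.23],"turn":-0.95}]'; python3 -c "
from h import *
rel(.6655,-.1085,.19,173.2)"
```

```text
time: 23.4
eef_pos: [0.5374, -0.1781, 0.1887]
tool_rot: [[-0.656, 0.755, -0.0], [0.755, 0.656, 0.0], [0.0, 0.0, -1.0]]
ft_force: [-0.1, 0.5, -0.5]
grip_width: 0.0147
grasp_force: 39.2
t 23.4 p [ 0.5374 -0.1781  0.1887] yaw 131.0 tilt 0.02 F [-0.1  0.5 -0.5] w 0.0147 gf 39.2
 offset [-0.261  1.186 -0.011]  turn -0.939
```

```bash
python3 -m inch '[{"offset":[-0.02,0.08,0],"turn":-0.08},{"offset":[-0.06,0.22,0],"turn":-0.21},{"offset":[-0.1,0.37,0],"turn":-0.35},{"offset":[-0.14,0.52,0],"turn":-0.5},{"offset":[-0.18,0.67,0],"turn":-0.65},{"offset":[-0.22,0.82,0],"turn":-0.8},{"offset":[-0.25,0.94,0],"turn":-0.9},{"offset":[-0.26,1,0],"turn":-0.94}]'; python3 -c "
from h import *
rel(.6655,-.1085,.105,173.2)"
```

```text
time: 24.4
eef_pos: [0.6483, -0.1235, 0.1884]
tool_rot: [[-0.993, 0.118, -0.0], [0.118, 0.993, 0.0], [0.0, 0.0, -1.0]]
ft_force: [0.4, 0.3, -0.5]
grip_width: 0.0148
grasp_force: 39.2
t 24.4 p [ 0.6483 -0.1235  0.1884] yaw 173.2 tilt 0.03 F [ 0.4  0.3 -0.5] w 0.0148 gf 39.2
 offset [-0.127  0.141  0.695]  turn -0.0
```

```bash
python3 -m inch '[{"offset":[-0.05,0.05,0.02],"turn":0},{"offset":[-0.1,0.1,0.1],"turn":0},{"offset":[-0.127,0.13,0.22],"turn":0},{"offset":[-0.127,0.13,0.36],"turn":0},{"offset":[-0.127,0.13,0.5],"turn":0},{"offset":[-0.127,0.13,0.62],"turn":0},{"offset":[-0.127,0.13,0.69],"turn":0},{"offset":[-0.127,0.13,0.69],"turn":0}]'
python3 - <<'E'
from h import *
rel(.6655,-.1085,.0835,173.2)
c=imaging.calibration("wrist"); i=imaging.snapshot("wrist"); cv2.imwrite("pics/w6.png",cv2.resize(i[:,:,::-1],(800,600),interpolation=cv2.INTER_CUBIC))
pickle.dump(c,open("w6.pkl","wb"))
E
```

```text
time: 25.4
eef_pos: [0.665, -0.11, 0.1051]
tool_rot: [[-0.993, 0.119, -0.001], [0.119, 0.993, 0.0], [0.001, 0.0, -1.0]]
ft_force: [-0.2, 0.5, -0.9]
grip_width: 0.0144
grasp_force: 39.2
t 25.4 p [ 0.665  -0.11    0.1051] yaw 173.2 tilt 0.06 F [-0.2  0.5 -0.9] w 0.0144 gf 39.2
 offset [-0.003  0.013  0.18 ]  turn -0.001
```

View pics/w6.png

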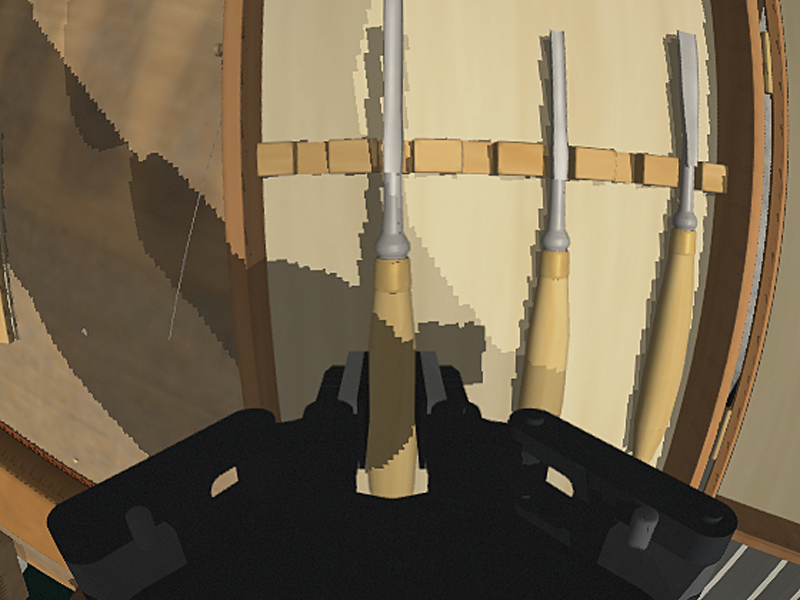

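The first gouge lies in its notch, and the second shank (393) is within 1–2 mm of the centre of notch −44 (378–414). Lowering and releasing.

```bash
python3 -m inch '[{"offset":[0,0.01,0.03],"turn":0},{"offset":[0,0.012,0.06],"turn":0},{"offset":[0,0.012,0.09],"turn":0},{"offset":[0,0.012,0.12],"turn":0},{"offset":[0,0.012,0.15],"turn":0},{"offset":[0,0.012,0.175],"turn":0},{"offset":[0,0.012,0.182],"turn":0},{"offset":[0,0.012,0.182],"turn":0}]' && python3 -m inch '[{"offset":[0,0,0],"turn":0},{"offset":[0,0,0],"turn":0},{"offset":[0,0,0],"turn":0},{"offset":[0,0,-0.02],"turn":0},{"offset":[0,0,-0.12],"turn":0},{"offset":[0,0,-0.3],"turn":0},{"offset":[0,0,-0.55],"turn":0},{"offset":[0,0,-0.75],"turn":0}]' -0.4 40 && python3 -m inch '[{"offset":[0.05,0,-0.15],"turn":0.1},{"offset":[0.1,0,-0.3],"turn":0.22},{"offset":[0.15,0,-0.45],"turn":0.36},{"offset":[0.2,0,-0.6],"turn":0.5},{"offset":[0.25,0,-0.75],"turn":0.64},{"offset":[0.3,0,-0.9],"turn":0.8},{"offset":[0.35,0,-1],"turn":0.92},{"offset":[0.36,0,-1],"turn":1}]' -1
python3 - <<'E'
from h import *
C,S=np.cos(np.radians(83.2)),np.sin(np.radians(83.2))
W=lambda x,y:(.627+C*x-S*y,-.0596+S*x+C*y)
print(W(.245,0)); rel(*W(.245,0),.315,83.2)
i=imaging.snapshot("wrist"); cv2.imwrite("pics/w7.png",cv2.resize(i[:,:,::-1],(800,600),interpolation=cv2.INTER_CUBIC))
E
```

```text
time: 26.45
eef_pos: [0.6654, -0.1085, 0.0839]
tool_rot: [[-0.993, 0.119, -0.0], [0.119, 0.993, 0.0], [0.0, 0.0, -1.0]]
ft_force: [0.4, 0.2, -0.8]
grip_width: 0.0151
grasp_force: 39.2
time: 27.45
eef_pos: [0.6659, -0.1083, 0.177]
tool_rot: [[-0.993, 0.119, 0.002], [0.119, 0.993, 0.0], [-0.002, 0.0, -1.0]]
ft_force: [0.9, 0.3, 0.3]
grip_width: 0.0257
grasp_force: 0.0
time: 28.45
eef_pos: [0.6226, -0.1028, 0.2971]
tool_rot: [[-0.616, 0.787, 0.004], [0.787, 0.616, -0.0], [-0.002, 0.003, -1.0]]
ft_force: [-0.2, -0.3, 0.1]
grip_width: -0.0001
grasp_force: 0.0
(np.float64(0.6560089722350927), np.float64(0.18367654948610157))
t 28.45 p [ 0.6226 -0.1028  0.2971] yaw 128.0 tilt 0.21 F [-0.2 -0.3  0.1] w -0.0001 gf 0.0
 offset [ 1.708  1.691 -0.148]  turn 0.997
```

View pics/w7.png

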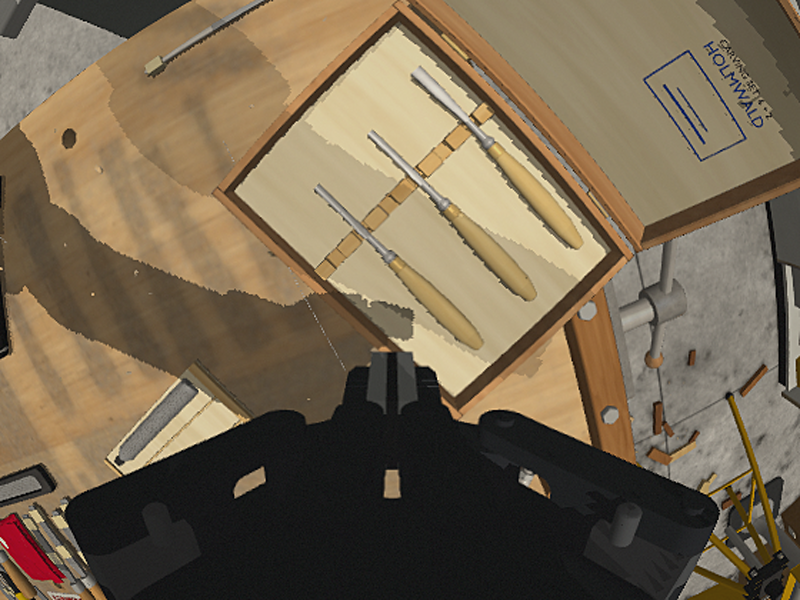

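Picture: both gouges lie flat and parallel to the fixed one, shanks in their notches; the lid leans open at upper right. Moving over behind the lid.

```bash
python3 -m inch '[{"offset":[0.07,0.07,-0.05],"turn":0.08},{"offset":[0.2,0.2,-0.12],"turn":0.21},{"offset":[0.33,0.33,-0.2],"turn":0.35},{"offset":[0.46,0.46,-0.26],"turn":0.5},{"offset":[0.6,0.6,-0.3],"turn":0.65},{"offset":[0.74,0.74,-0.3],"turn":0.8},{"offset":[0.87,0.87,-0.3],"turn":0.92},{"offset":[1,1,-0.3],"turn":1}]'; python3 -c "
from h import *
rel(.656,.1837,.33,83.2)"
```

```text
time: 29.5
eef_pos: [0.6425, 0.0663, 0.3312]
tool_rot: [[0.12, 0.993, 0.001], [0.993, -0.12, 0.001], [0.001, 0.001, -1.0]]
ft_force: [-0.4, -1.0, 0.3]
grip_width: -0.0005
grasp_force: 0.0
t 29.5 p [0.6425 0.0663 0.3312] yaw 83.1 tilt 0.07 F [-0.4 -1.   0.3] w -0.0005 gf 0.0
 offset [ 0.985 -0.006  0.011]  turn -0.002
```

```bash
python3 -m inch '[{"offset":[0.1,0,0],"turn":0},{"offset":[0.25,0,0],"turn":0},{"offset":[0.4,0,0],"turn":0},{"offset":[0.56,0,0],"turn":0},{"offset":[0.72,0,0],"turn":0},{"offset":[0.86,0,0],"turn":0},{"offset":[0.95,0,0],"turn":0},{"offset":[0.97,0,0],"turn":0}]'
python3 - <<'E'
from h import *
C,S=np.cos(np.radians(83.2)),np.sin(np.radians(83.2))
rel(.656,.1837,.255,83.2)
s=bot.sense();p=np.array(s['eef_pos']);d=p[:2]-[.627,-.0596];cx=C*d[0]+S*d[1];print("case",cx,-S*d[0]+C*d[1])
# arc waypoints from P alpha
al=np.radians(np.r_[124:5:-6])
for a in al:
    X=.103-.185*np.cos(a)+.011; Z=.03+.185*np.sin(a)+.073
    print(round(np.degrees(a)),"X",X.round(4),"Z",Z.round(4))
E
```

```text
time: 30.5
eef_pos: [0.6565, 0.1815, 0.3298]
tool_rot: [[0.118, 0.993, -0.0], [0.993, -0.118, 0.0], [0.0, -0.0, -1.0]]
ft_force: [0.0, -0.4, 0.3]
grip_width: -0.0003
grasp_force: 0.0
t 30.5 p [0.6565 0.1815 0.3298] yaw 83.2 tilt 0.01 F [ 0.  -0.4  0.3] w -0.0003 gf 0.0
 offset [ 0.017 -0.006  0.623]  turn 0.0
case 0.24294501939052646 -0.0007656316929190027
124 X 0.2175 Z 0.2564
118 X 0.2009 Z 0.2663
112 X 0.1833 Z 0.2745
106 X 0.165 Z 0.2808
100 X 0.1461 Z 0.2852
94 X 0.1269 Z 0.2875
88 X 0.1075 Z 0.2879
82 X 0.0883 Z 0.2862
76 X 0.0692 Z 0.2825
70 X 0.0507 Z 0.2768
64 X 0.0329 Z 0.2693
58 X 0.016 Z 0.2599
52 X 0.0001 Z 0.2488
46 X -0.0145 Z 0.2361
40 X -0.0277 Z 0.2219
34 X -0.0394 Z 0.2065
28 X -0.0493 Z 0.1899
22 X -0.0575 Z 0.1723
16 X -0.0638 Z 0.154
10 X -0.0682 Z 0.1351
```

```bash
python3 -m inch '[{"offset":[0,0,0.08],"turn":0},{"offset":[0,0,0.2],"turn":0},{"offset":[0,0,0.32],"turn":0},{"offset":[0,0,0.44],"turn":0},{"offset":[0,0,0.54],"turn":0},{"offset":[0,0,0.6],"turn":0},{"offset":[0,0,0.62],"turn":0},{"offset":[0,0,0.62],"turn":0}]'
python3 - <<'E'
from h import *
rel(.656,.1837,.255,83.2)
i=imaging.snapshot("scene"); cv2.imwrite("pics/s1.png",cv2.resize(i[60:300,100:420,::-1],(800,600),interpolation=cv2.INTER_CUBIC))
E
```

```text
time: 31.5
eef_pos: [0.6566, 0.1809, 0.2558]
tool_rot: [[0.119, 0.993, 0.0], [0.993, -0.119, 0.0], [0.0, 0.0, -1.0]]
ft_force: [0.1, 0.7, 0.7]
grip_width: -0.0
grasp_force: 0.0
t 31.5 p [0.6566 0.1809 0.2558] yaw 83.2 tilt 0.03 F [0.1 0.7 0.7] w -0.0 gf 0.0
 offset [ 0.023 -0.008  0.007]  turn -0.001
```

View pics/s1.png

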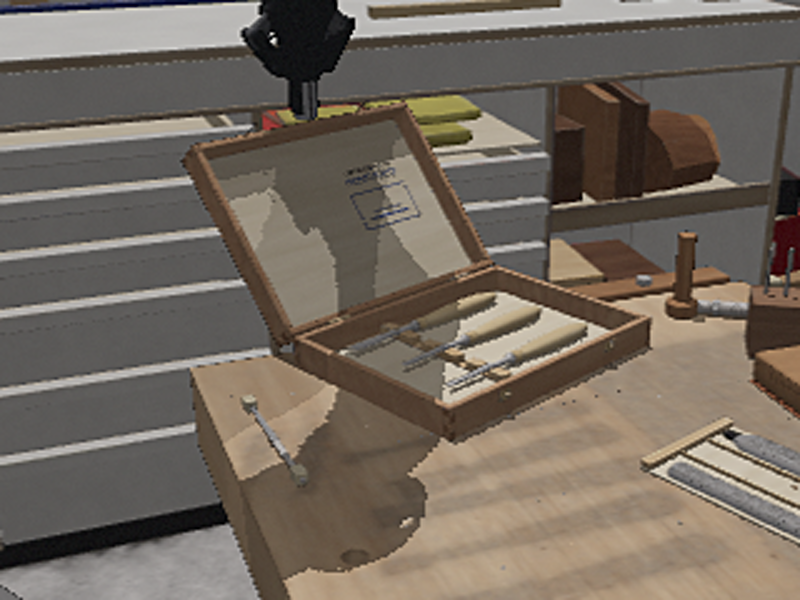

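The fingertips are behind the lid's free edge, both gouges are in place, and the way is clear. Pushing the lid along its arc.

```bash
python3 -m inch '[{"offset":[-0.1,0,0],"turn":0},{"offset":[-0.21,0,-0.01],"turn":0},{"offset":[-0.28,0,-0.05],"turn":0},{"offset":[-0.35,0,-0.09],"turn":0},{"offset":[-0.42,0,-0.125],"turn":0},{"offset":[-0.495,0,-0.155],"turn":0},{"offset":[-0.57,0,-0.185],"turn":0},{"offset":[-0.65,0,-0.21],"turn":0}]'
python3 - <<'E'
from h import *
C,S=np.cos(np.radians(83.2)),np.sin(np.radians(83.2))
s=bot.sense();p=np.array(s['eef_pos']);d=p[:2]-[.627,-.0596];cx=C*d[0]+S*d[1];print("case",cx,-S*d[0]+C*d[1],p[2],s['ft_force'])
for a in np.radians(np.r_[100:57:-6]): print(round(np.degrees(a)),((.103-.185*np.cos(a)+.011-cx)/.12).round(3),(-(.103+.185*np.sin(a)-p[2])/.12).round(3))
E
```

```text
time: 32.55
eef_pos: [0.6472, 0.1027, 0.281]
tool_rot: [[0.119, 0.993, 0.0], [0.993, -0.119, 0.0], [0.0, 0.0, -1.0]]
ft_force: [0.9, -0.1, 0.4]
grip_width: -0.0001
grasp_force: 0.0
case 0.16356421962138704 -0.0008601997476143167 0.2809648517809022 [ 0.89331357 -0.11324813  0.39626121]
100 -0.145 -0.035
94 -0.305 -0.055
88 -0.467 -0.058
82 -0.628 -0.044
76 -0.786 -0.013
70 -0.94 0.034
64 -1.089 0.097
58 -1.23 0.176
```

```bash
python3 -m inch '[{"offset":[-0.07,0,-0.02],"turn":0},{"offset":[-0.145,0,-0.035],"turn":0},{"offset":[-0.225,0,-0.045],"turn":0},{"offset":[-0.305,0,-0.055],"turn":0},{"offset":[-0.385,0,-0.057],"turn":0},{"offset":[-0.467,0,-0.058],"turn":0},{"offset":[-0.545,0,-0.05],"turn":0},{"offset":[-0.628,0,-0.044],"turn":0}]'
cat >> h.py <<'E'
def arc(a0,a1):
    C,S=np.cos(np.radians(83.2)),np.sin(np.radians(83.2))
    s=bot.sense();p=np.array(s['eef_pos']);d=p[:2]-[.627,-.0596];cx=C*d[0]+S*d[1];print("case",cx,-S*d[0]+C*d[1],p[2],s['ft_force'],s['moment'])
    for a in np.radians(np.r_[a0:a1:-6]): print(round(np.degrees(a)),((.103-.185*np.cos(a)+.011-cx)/.12).round(3),(-(.103+.185*np.sin(a)-p[2])/.12).round(3))
E
python3 - <<'E'
from h import *
arc(76,30)
# lid check: project lid free edge line in scene for several angles and compare to brightness change
i=imaging.snapshot("scene").astype(int); cv2.imwrite("pics/s2.png",i[:,:,::-1])
j=cv2.imread("pics/scene0.png")[:,:,::-1].astype(int)
c=imaging.calibration("scene"); C,S=np.cos(1.4521),np.sin(1.4521)
for ph in (115,100,90,80,73,65):
    a=np.radians(ph); out=[]
    for y in (-.13,.13):
        x=.103-.203*np.cos(a);z=.03+.203*np.sin(a)
        out.append(proj(c,[.627+C*x-S*y,-.0596+S*x+C*y,z]).round())
    print(ph,out)
m=(np.abs(i-j).sum(2)>60).astype(np.uint8); cv2.imwrite("pics/d.png",m*255)
ys,xs=np.nonzero(m[60:230,150:320]);print(np.percentile(xs+150,[0,5,50,95,100]),np.percentile(ys+60,[0,5,50,95,100]))
print([''.join('#' if m[r:r+6,q:q+5].mean()>.4 else '.' for q in range(150,380,5)) for r in range(60,230,6)])
E
```

```text
time: 33.55
eef_pos: [0.6382, 0.0278, 0.2859]
tool_rot: [[0.119, 0.993, -0.0], [0.993, -0.119, -0.0], [-0.0, -0.0, -1.0]]
ft_force: [-0.2, -0.2, -0.4]
grip_width: 0.0003
grasp_force: 0.0
case 0.08807983014851355 -0.0007755411653493326 0.28587377635567546 [-0.22955546 -0.23735899 -0.42459607] [ 0.02493413 -0.01649018 -0.0385385 ]
76 -0.157 0.028
70 -0.311 0.075
64 -0.46 0.138
58 -0.601 0.217
52 -0.733 0.309
46 -0.855 0.415
40 -0.965 0.533
34 -1.062 0.662
115 [array([273.,  90.]), array([189., 106.])]
100 [array([287.,  86.]), array([202., 103.])]
90 [array([297.,  87.]), array([212., 104.])]
80 [array([308.,  90.]), array([222., 108.])]
73 [array([315.,  94.]), array([230., 113.])]
65 [array([324., 100.]), array([238., 120.])]
[172. 218. 272. 314. 319.] [ 60.  63. 131. 219. 229.]
['..................#########...................', '.................##########...................', '..................########....................', '...................#######....................', '....................####......................', '.....................###......................', '........
[... 558 characters left out ...]
..............................', '..............................................', '..............................................', '..............................................', '............................#####.............', '........................#############.........', '.......................#############..........', '......................##..########............', '.........................#####................', '.........................###......##..........', '................................###...........', '.............................#####............'][ WARN:0@0.338] global loadsave.cpp:1063 imwrite_ Unsupported depth image for selected encoder is fallbacked to CV_8U.
```

Run:
```python
from h import *
c=imaging.calibration("scene"); C,S=np.cos(1.4521),np.sin(1.4521)
for ph in (115,120,125,130,135,140):
    a=np.radians(ph); out=[]
    for h in (0,.031):
      for y in (-.135,.135):
        x=.103-.203*np.cos(a)+h*np.sin(a);z=.03+.203*np.sin(a)+h*np.cos(a)
        out+=list(proj(c,[.627+C*x-S*y,-.0596+S*x+C*y,z]).round())
    print(ph,out, "corner",x,z)
```

```text
115 [np.float64(274.0), np.float64(90.0), np.float64(187.0), np.float64(107.0), np.float64(267.0), np.float64(93.0), np.float64(180.0), np.float64(110.0)] corner 0.2168870485314981 0.2008793146544783
120 [np.float64(270.0), np.float64(92.0), np.float64(183.0), np.float64(109.0), np.float64(263.0), np.float64(97.0), np.float64(177.0), np.float64(114.0)] corner 0.23134678751731755 0.19030315696824107
125 [np.float64(266.0), np.float64(95.0), np.float64(180.0), np.float64(112.0), np.float64(260.0), np.float64(100.0), np.float64(174.0), np.float64(118.0)] corner 0.2448297299522211 0.1785069954637829
130 [np.float64(263.0), np.float64(98.0), np.float64(177.0), np.float64(116.0), np.float64(257.0), np.float64(104.0), np.float64(172.0), np.float64(122.0)] corner 0.25723326250305584 0.16558060605286984
135 [np.float64(260.0), np.float64(102.0), np.float64(174.0), np.float64(120.0), np.float64(255.0), np.float64(109.0), np.float64(170.0), np.float64(127.0)] corner 0.2684629867976521 0.1516223663640862
140 [np.float64(257.0), np.float64(106.0), np.float64(172.0), np.float64(125.0), np.float64(252.0), np.float64(113.0), np.float64(169.0), np.float64(133.0)] corner 0.2784334378534352 0.1367385070296792
```

Run:
```python
from h import *
c=imaging.calibration("top"); C,S=np.cos(1.4521),np.sin(1.4521)
for ph in (115,125,130,135,140):
    a=np.radians(ph); out=[]
    for h in (0,.031):
      for y in (-.135,.135):
        x=.103-.203*np.cos(a)+h*np.sin(a);z=.03+.203*np.sin(a)+h*np.cos(a)
        out+=[int(v) for v in proj(c,[.627+C*x-S*y,-.0596+S*x+C*y,z])]
    print(ph,out)
rel(.6615,.230,.335,83.2)
```

```text
115 [132, 69, 112, 189, 121, 71, 102, 189]
125 [121, 72, 101, 189, 113, 75, 94, 190]
130 [117, 74, 97, 190, 110, 77, 91, 190]
135 [113, 76, 94, 190, 108, 79, 89, 191]
140 [110, 78, 91, 191, 106, 82, 87, 192]
t 33.6 p [0.6381 0.026  0.2858] yaw 83.1 tilt 0.07 F [ 0.5 -1.7 -0.5] w -0.0 gf 0.0
 offset [ 1.711 -0.012 -0.412]  turn -0.003
```

```bash
python3 -m inch '[{"offset":[0.1,0,-0.02],"turn":0},{"offset":[0.25,0,-0.04],"turn":0},{"offset":[0.4,0,-0.05],"turn":0},{"offset":[0.55,0,-0.05],"turn":0},{"offset":[0.7,0,-0.05],"turn":0},{"offset":[0.83,0,-0.05],"turn":0},{"offset":[0.94,0,-0.05],"turn":0},{"offset":[1,0,-0.05],"turn":0}]' && python3 -m inch '[{"offset":[0.15,0,0],"turn":0},{"offset":[0.3,0,0],"turn":0},{"offset":[0.45,0,0],"turn":0},{"offset":[0.58,0,0],"turn":0},{"offset":[0.69,0,0],"turn":0},{"offset":[0.72,0,0.12],"turn":0},{"offset":[0.72,0,0.25],"turn":0},{"offset":[0.72,0,0.38],"turn":0}]'; python3 -c "
from h import *
rel(.661,.230,.216,83.2)"
```

```text
time: 34.6
eef_pos: [0.6526, 0.1485, 0.292]
tool_rot: [[0.118, 0.993, -0.0], [0.993, -0.118, 0.0], [0.0, -0.0, -1.0]]
ft_force: [-0.9, 0.3, 0.6]
grip_width: 0.0001
grasp_force: 0.0
time: 35.6
eef_pos: [0.6628, 0.2322, 0.2447]
tool_rot: [[0.12, 0.993, -0.001], [0.993, -0.12, -0.001], [-0.001, -0.001, -1.0]]
ft_force: [-0.2, -0.3, 0.8]
grip_width: 0.0001
grasp_force: 0.0
t 35.6 p [0.6628 0.2322 0.2447] yaw 83.1 tilt 0.09 F [-0.2 -0.3  0.8] w 0.0001 gf 0.0
 offset [-0.02  -0.012  0.239]  turn -0.002
```

Lower to z≈.212, then begin pushing.

```bash
python3 -m inch '[{"offset":[0,0,0.08],"turn":0},{"offset":[0,0,0.18],"turn":0},{"offset":[0,0,0.26],"turn":0},{"offset":[0,0,0.27],"turn":0},{"offset":[-0.06,0,0.27],"turn":0},{"offset":[-0.12,0,0.27],"turn":0},{"offset":[-0.18,0,0.27],"turn":0},{"offset":[-0.24,0,0.27],"turn":0}]'; python3 -c "
from h import *
arc(142,90)"
```

```text
time: 36.6
eef_pos: [0.6599, 0.2068, 0.2153]
tool_rot: [[0.118, 0.993, 0.003], [0.993, -0.118, 0.005], [0.005, 0.002, -1.0]]
ft_force: [1.1, 13.0, 8.0]
grip_width: 0.0001
grasp_force: 6.6
case 0.26838335692614257 -0.0011266079476233773 0.2153230835982196 [ 1.09479168 12.97602519  8.04498159] [ 2.58961269 -0.16298535  0.00438773]
142 -0.072 -0.013
136 -0.178 -0.135
130 -0.296 -0.245
124 -0.424 -0.342
118 -0.563 -0.425
112 -0.709 -0.493
106 -0.862 -0.546
100 -1.019 -0.582
94 -1.179 -0.602
```

```bash
python3 -m inch '[{"offset":[-0.09,0,-0.04],"turn":0},{"offset":[-0.18,0,-0.13],"turn":0},{"offset":[-0.24,0,-0.19],"turn":0},{"offset":[-0.3,0,-0.245],"turn":0},{"offset":[-0.36,0,-0.295],"turn":0},{"offset":[-0.425,0,-0.34],"turn":0},{"offset":[-0.495,0,-0.385],"turn":0},{"offset":[-0.565,0,-0.425],"turn":0}]'; python3 -c "
from h import *
arc(118,70)"
```

```text
time: 37.6
eef_pos: [0.6517, 0.1376, 0.266]
tool_rot: [[0.119, 0.993, 0.002], [0.993, -0.119, 0.001], [0.001, 0.002, -1.0]]
ft_force: [1.7, 4.3, 1.8]
grip_width: 0.0001
grasp_force: 1.8
case 0.1987773985320507 -0.0011727368136459568 0.26601718387751394 [1.68970304 4.28838579 1.79826965] [ 0.71341834 -0.39132836 -0.00730206]
118 0.017 -0.003
112 -0.129 -0.071
106 -0.282 -0.123
100 -0.439 -0.16
94 -0.599 -0.179
88 -0.76 -0.182
82 -0.921 -0.168
76 -1.079 -0.137
```

```bash
python3 -m inch '[{"offset":[-0.08,0,-0.04],"turn":0},{"offset":[-0.17,0,-0.085],"turn":0},{"offset":[-0.26,0,-0.115],"turn":0},{"offset":[-0.35,0,-0.14],"turn":0},{"offset":[-0.44,0,-0.16],"turn":0},{"offset":[-0.54,0,-0.172],"turn":0},{"offset":[-0.64,0,-0.18],"turn":0},{"offset":[-0.75,0,-0.182],"turn":0}]'; python3 -c "
from h import *
arc(88,30)"
```

```text
time: 38.6
eef_pos: [0.6405, 0.0473, 0.2869]
tool_rot: [[0.119, 0.993, -0.0], [0.993, -0.119, 0.0], [0.0, -0.0, -1.0]]
ft_force: [-0.4, 1.9, -1.7]
grip_width: -0.0001
grasp_force: 0.8
case 0.10773638793359604 -0.0007199562570328229 0.2868527188503257 [-0.40377339  1.85293765 -1.71532736] [ 4.42324538e-01 -5.72914900e-03 -3.22836410e-04]
88 -0.002 -0.009
82 -0.162 0.005
76 -0.321 0.036
70 -0.475 0.083
64 -0.624 0.146
58 -0.765 0.225
52 -0.897 0.317
46 -1.019 0.423
40 -1.129 0.541
34 -1.226 0.67
```

```bash
python3 -m inch '[{"offset":[-0.1,0,-0.002],"turn":0},{"offset":[-0.2,0,0.01],"turn":0},{"offset":[-0.3,0,0.03],"turn":0},{"offset":[-0.4,0,0.058],"turn":0},{"offset":[-0.5,0,0.092],"turn":0},{"offset":[-0.6,0,0.135],"turn":0},{"offset":[-0.69,0,0.18],"turn":0},{"offset":[-0.765,0,0.225],"turn":0}]'; python3 -c "
from h import *
arc(58,5)"
```

```text
time: 39.6
eef_pos: [0.6296, -0.044, 0.2594]
tool_rot: [[0.119, 0.993, -0.0], [0.993, -0.119, -0.0], [-0.0, -0.0, -1.0]]
ft_force: [1.1, 0.4, 1.6]
grip_width: -0.0004
grasp_force: 0.6
case 0.015822384571788257 -0.0007530253581551276 0.2593872382266065 [1.10856412 0.40486945 1.61573541] [ 0.01612513 -0.13508624  0.04353494]
58 0.001 -0.004
52 -0.131 0.088
46 -0.253 0.194
40 -0.363 0.312
34 -0.46 0.441
28 -0.543 0.579
22 -0.611 0.726
16 -0.664 0.878
10 -0.7 1.036
```

```bash
python3 -m inch '[{"offset":[-0.08,0,0.05],"turn":0},{"offset":[-0.16,0,0.11],"turn":0},{"offset":[-0.235,0,0.18],"turn":0},{"offset":[-0.31,0,0.25],"turn":0},{"offset":[-0.37,0,0.32],"turn":0},{"offset":[-0.435,0,0.405],"turn":0},{"offset":[-0.49,0,0.49],"turn":0},{"offset":[-0.543,0,0.579],"turn":0}]'; python3 -c "
from h import *
arc(28,5)"
```

```text
time: 40.6
eef_pos: [0.6219, -0.1082, 0.1896]
tool_rot: [[0.119, 0.993, -0.0], [0.993, -0.119, 0.0], [0.0, -0.0, -1.0]]
ft_force: [0.5, -0.6, 0.4]
grip_width: -0.0
grasp_force: 0.3
case -0.04885520804540519 -0.0006771769927946883 0.18960911927759774 [ 0.54622498 -0.60572219  0.43591316] [-0.03414297 -0.0497342   0.02433543]
28 -0.004 -0.002
22 -0.072 0.144
16 -0.125 0.297
10 -0.161 0.454
```

Run:
```python
from h import *
i=imaging.snapshot("scene").astype(int)
j=cv2.imread("pics/scene0.png")[:,:,::-1].astype(int)
m=(np.abs(i-j).sum(2)>60)
print('\n'.join('%3d '%r+''.join('#' if m[r:r+6,q:q+4].mean()>.4 else '.' for q in range(160,400,4)) for r in range(60,250,6)))
c=imaging.calibration("scene"); C,S=np.cos(1.4521),np.sin(1.4521)
for ph in (0,10,19,30,45,60,75,90):
    a=np.radians(ph); out=[]
    for y in (-.135,.135):
        x=.103-.203*np.cos(a)+.031*np.sin(a);z=.03+.203*np.sin(a)+.031*np.cos(a)
        out+=[int(v) for v in proj(c,[.627+C*x-S*y,-.0596+S*x+C*y,z])]
    print(ph,out)
```

```text
60 ................................###########.................
 66 ................................###########.................
 72 .................................##.........................
 78 ................................##########..................
 84 ................................##########..................
 90 ................................##########..................
 96 ................................##########..................
102 ....................######.......########...................
108 ............###############.....#########...................
114 ......####################.#....########....................
120 ...#####...##################..#########....................
126 ....###.#####################..#########....................
132 .....##....###################..########....................
138 .....##.#######################..######.....................
144 ......##########################...###........#.#...........
150 .......##########################..##########...............
156 ........###################################..###.........
[... 466 characters left out ...]
..................##################.....................
210 ........................###########........######...........
216 ...........................######.......###############.....
222 .......................................###############......
228 ......................................################......
234 .......................................##############.......
240 .....................##...............############..........
246 ........................###..........#############..####....
0 [360, 173, 278, 208]
10 [358, 158, 275, 191]
19 [355, 144, 270, 175]
30 [348, 129, 262, 156]
45 [336, 110, 248, 133]
60 [321, 96, 232, 116]
75 [305, 87, 216, 105]
90 [289, 85, 200, 101]
```

The old lid position is vacated, and the changed region's edge, about (350,146)–(272,177), matches a lid angle of about 19°, so the lid is following the tool. Finish closing.

```bash
python3 -m inch '[{"offset":[-0.03,0,0.06],"turn":0},{"offset":[-0.06,0,0.12],"turn":0},{"offset":[-0.085,0,0.18],"turn":0},{"offset":[-0.105,0,0.24],"turn":0},{"offset":[-0.125,0,0.3],"turn":0},{"offset":[-0.14,0,0.36],"turn":0},{"offset":[-0.152,0,0.41],"turn":0},{"offset":[-0.16,0,0.45],"turn":0}]'; python3 -c "
from h import *
arc(10,5)"
```

```text
time: 41.65
eef_pos: [0.6197, -0.1269, 0.136]
tool_rot: [[0.119, 0.993, -0.0], [0.993, -0.119, -0.0], [-0.0, -0.0, -1.0]]
ft_force: [-0.2, -0.3, 0.8]
grip_width: 0.0001
grasp_force: 0.2
case -0.06772708013798107 -0.0006947899996178446 0.13600041777767558 [-0.24117698 -0.28367105  0.77551539] [-0.04668547  0.02803636  0.00913969]
10 -0.004 0.007
```

Press gently to the stop.

```bash
python3 -m inch '[{"offset":[0,0,0.01],"turn":0},{"offset":[0,0,0.02],"turn":0},{"offset":[0,0,0.03],"turn":0},{"offset":[0,0,0.035],"turn":0},{"offset":[0,0,0.04],"turn":0},{"offset":[0,0,0.045],"turn":0},{"offset":[0,0,0.05],"turn":0},{"offset":[0,0,0.05],"turn":0}]'
```

```text
time: 42.65
eef_pos: [0.6198, -0.1268, 0.1318]
tool_rot: [[0.119, 0.993, 0.001], [0.993, -0.119, -0.0], [-0.0, 0.001, -1.0]]
ft_force: [-4.4, -0.2, 14.2]
grip_width: 0.0003
grasp_force: 6.9
```

Firm stop at z=0.1318, so the tips are at 58.8 mm, which is the closed face height. One small extra press, then I'll lift off and check.

```bash
python3 -m inch '[{"offset":[0,0,0.01],"turn":0},{"offset":[0,0,0.01],"turn":0},{"offset":[0,0,0],"turn":0},{"offset":[0,0,-0.1],"turn":0},{"offset":[0,0,-0.3],"turn":0},{"offset":[0,0,-0.55],"turn":0},{"offset":[0,0,-0.8],"turn":0},{"offset":[0,0,-0.95],"turn":0}]' && python3 -m inch '[{"offset":[0,0,-0.1],"turn":0},{"offset":[0,0,-0.2],"turn":0},{"offset":[0,0,-0.3],"turn":0},{"offset":[0,0,-0.3],"turn":0},{"offset":[0,0,-0.3],"turn":0},{"offset":[0,0,-0.3],"turn":0},{"offset":[0,0,-0.3],"turn":0},{"offset":[0,0,-0.3],"turn":0}]'
python3 - <<'E'
from h import *
i=imaging.snapshot("scene"); g=cv2.cvtColor(i,cv2.COLOR_RGB2GRAY).astype(int)
c=imaging.calibration("scene"); C,S=np.cos(1.4521),np.sin(1.4521)
W=lambda x,y,z: proj(c,[.627+C*x-S*y,-.0596+S*x+C*y,z])
# gradient across lid near edge (top rim z=.061, x=-.1) and base/lid seam z=.030
for y in (-.06,0,.1):
    print(y,"edge",[int(g[tuple(W(-.1,y,z)[::-1].round().astype(int))]) for z in np.arange(0,.10,.006)])
print("interior mean colours", [i[tuple(W(x,y,.06)[::-1].round().astype(int))].tolist() for x,y in((-.05,-.08),(-.05,.08),(.05,.08))])
E
```

```text
time: 43.65
eef_pos: [0.6201, -0.1267, 0.2465]
tool_rot: [[0.119, 0.993, 0.002], [0.993, -0.119, -0.0], [0.0, 0.002, -1.0]]
ft_force: [0.2, 0.5, -0.5]
grip_width: 0.0002
grasp_force: 0.0
time: 44.65
eef_pos: [0.6196, -0.1268, 0.2802]
tool_rot: [[0.119, 0.993, -0.0], [0.993, -0.119, 0.0], [0.0, -0.0, -1.0]]
ft_force: [0.5, 0.1, -0.0]
grip_width: -0.0002
grasp_force: 0.0
-0.06 edge [70, 62, 64, 68, 70, 69, 65, 67, 64, 62, 158, 191, 164, 168, 173, 158, 62]
0 edge [56, 61, 63, 63, 61, 80, 66, 65, 66, 64, 83, 170, 168, 169, 168, 171, 167]
0.1 edge [65, 67, 64, 63, 64, 61, 66, 67, 65, 61, 119, 173, 168, 168, 170, 166, 166]
interior mean colours [[178, 168, 150], [176, 166, 148], [202, 193, 175]]
```

The case wall and lid rim show one continuous brown face up to z≈0.059, so the lid is shut, and the robot is clear of everything. Handing in.

```bash
python3 -c "
from station import bot
print(bot.close_job())"
```

```text
the job is handed in; nothing more can be done
None
```

I handed in the job at about 45 s with both gouges in their notches (+15 and −44), the rasp blade in the +y tray slot and the lid pressed shut gently (about 14 N at the stop); the hand-in gave no verdict, my first lid push passed over its edge and had to be redone, and I viewed 12 pictures instead of the 10 allowed.

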